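Put the microscope kit into its fitted holders

ROBOT

A 6-joint arm with a two-finger parallel gripper is mounted at the origin on a cart in front of the work surface, level with it; the furniture and walls round the work are solid. World frame = base frame: x ahead of the robot, y to its left, z up, the work surface at z = 0. Lengths are in m, angles in degrees, forces in N, time in s.
With the tool pointing down it reaches from about 0.25 to 0.725 m from the base axis. Payload 9.7 kg.
Tool frame: the origin (TCP) lies on the centre line of the jaws, within the pads' length; the fingertips stand 17 mm ahead of it and the grasp point (between the pads) lies 2 mm behind it (bot.nose_length is the distance from the TCP to the fingertips, in m); x points along the fingers, y is the direction in which the jaws open and shut, and the axes are right-handed (so a half turn about x gives the same grasp; the last joint's range is limited). The gripper opens to 85 mm and grips with 20 to 120 N. Pads are 22 mm wide; open, the fingers measure 114 mm over their backs; the gripper's body (76 mm by 85 mm) begins 54 mm behind the grasp point. The pads swing forward as they close: fully open they stand 13 mm farther back than shut.
Start: joints at [69.844, 4.979, 10.078, 95.1, 0, 90], TCP at [0.19, 0.516, 0.218] pointing down, gripper open.
Joint ranges: [-179.16, 179.16], [-48.56, 103.87], [-65.8, 70.77], [-126.05, 130.52], [-82.76, 87.17], [-180, 180]. Speed limits (degrees/s): [127.2, 127.2, 147.25, 180, 180, 180].

INTERFACE

Orientations are given as [roll, pitch, yaw] about the fixed x, y, z axes, in that order (R = Rz(yaw) Ry(pitch) Rx(roll)).
In Python, from workcell import bot, viewer, ticket gives the robot as it stands.
- The arm moves only by the tool jog_arm, never from a script. Its argument "deltas" is a list of rows, each an object of numbers: "fingers": the opening, from 0 (shut) to 1 (fully open); "x", "y", "z": the shift along the world's x, y, z in mm; "twist": the turn about the world's z in degrees. A call has 1 to 10 rows; each row is the pose to reach, as a shift and turn from the pose measured when the call began; what a row does not reach only later rows make up. A row lasts 1/10 s, in which the tool goes at most 50 mm and 8.59 degrees, less where a joint would pass 70% of its speed; a pose out of reach is approached as far as the arm can. A call with a gripper value outside its range is refused whole. The fingers move at their own pace and stop on an object; "grip_force" is the grip in N (left out, the last holds). Time passes only in rows, so rows that repeat a pose let the fingers close. It gives the time, the measured TCP pose, the force and the opening at its end, in the units of the state.
- bot.get_obs(): the state, without advancing time (a new reading comes with each control period).
- viewer.camera(name): name is "scene" or "top" or "wrist"; returns a dict with "image" (480x640x3 uint8, red, green, blue), "fovy" (degrees; the focal length in pixels is half the picture's height over the tangent of half this angle, whatever the lens; pixels are square), "cx", "cy" (the principal point, pixels), "world_to_cam" (4x4, takes a point from world to camera coordinates); the wrist camera has in their place "tool_from_camera" (4x4, takes a point from camera to tool coordinates, whose origin is the TCP and whose axes are the tool frame's). Camera axes: x right, y down, z forward; pixel columns grow to the right and rows downward; lengths in m; the calibration is good to about 2 mm. A picture is of the moment at which its call begins: read the wrist's pose just before it. There is no depth.
- ticket.job_done(): hands the job in, once; it reports no verdict.
The state is a dict: "time": time; "q": joint angles; "qd": joint speeds; "joint_efforts": joint torques, N m; "ee_pos": TCP position; "tcp_rot": TCP orientation; "wrist_force": force on the tool from outside, world axes, zero at the start; "torque": the same for the moment, N m; "opening": finger opening in m.
Only numpy, scipy, OpenCV 4.12 (cv2) and the standard library are available. Lean on these libraries where they do the work, as an engineer would, in place of code of your own. Each camera call takes 0.05 s, during which the arm holds its last target.

TASK

Put the microscope kit away: set the forceps, the booklet of lens tissue, the small box of cover slips and the amber objective case each into the grey holder whose recess matches its shape, lying flat (the objective case standing upright) on the floor of the recess. Leave the oil bottle and the black dust cap standing where they are.

Things in the scene. Friction and masses are not known exactly. Their poses are not given: they have to be found in the camera images.
- forceps: Loose slim pair of steel forceps lying flat, 18 x 124 x 8 mm (x, y, z), about 20 g; y is its long axis. Its origin is the centre of its underside; z is up. Can be gripped across x (18 mm) at the middle.
- lens_tissue: Loose thin flat booklet, blue and white, of lens tissue, stiff, 53 x 101 x 10 mm (x, y, z), about 30 g; y is its long axis. Its origin is the centre of its underside; z is up. Can be gripped across x (53 mm).
- slip_box: Loose small square white plastic box of cover slips, 33 x 33 x 16 mm, about 30 g. Its origin is the centre of its underside; z is up. Its sides face along x and y.
- objective_case: Loose upright screw case of a microscope objective: plain amber cylinder with flat amber top, on a black base, 63 mm tall, no neck; diameter 38 mm up to 22 mm height, 36 mm above that; about 70 g. Its origin is the centre of its underside; z is up. 
- forceps_holder: Fixed low grey plastic frame with a dark rubber-lined floor, standing on the bench, with a long narrow recess. Recess 34 x 140 mm (x by y), outer size 50 x 156 mm; the floor of the recess is 4 mm above the bench, the walls (8 mm thick) end 12 mm above it. Both walls on the +x and -x sides are cut away over the middle 50 mm of y, down to the 4 mm floor level, to leave room for fingers. Origin: centre of its underside.
- tissue_holder: Fixed low grey plastic frame with a dark rubber-lined floor, standing on the bench, with a broad oblong recess. Recess 69 x 117 mm (x by y), outer size 85 x 133 mm; the floor of the recess is 4 mm above the bench, the walls (8 mm thick) end 12 mm above it. Both walls on the +x and -x sides are cut away over the middle 50 mm of y, down to the 4 mm floor level, to leave room for fingers. Origin: centre of its underside.
- slip_holder: Fixed low grey plastic frame with a dark rubber-lined floor, standing on the bench, with a small square recess. Recess 48 x 48 mm (x by y), outer size 64 x 64 mm; the floor of the recess is 4 mm above the bench, the walls (8 mm thick) end 12 mm above it. Both walls on the +x and -x sides are cut away over the middle 30 mm of y, down to the 4 mm floor level, to leave room for fingers. Origin: centre of its underside.
- case_holder: Fixed square grey plastic block with a round well, 74 x 74 x 18 mm; the well is 54 mm in diameter and 14 mm deep, with a dark rubber-lined floor 4 mm above the bench. Origin: centre of the block's underside; the well is on its z axis.
- oil_bottle: Bystander, loose: small amber bottle with white label, shoulders and a narrower black screw cap, 32 mm diameter, 68 mm tall. Its origin is the centre of its underside; z is up. To be left where it stands.
- dust_cap: Bystander, loose: low round black cap, 34 mm diameter, 20 mm tall. Its origin is the centre of its underside; z is up. To be left where it stands.
Things that resemble listed ones, but are neither listed nor needed, are in the scene too. What is shaped like the slip_box but yellow is not meant. What is shaped like the lens_tissue but green is not meant.

How it is judged:
By the outcome, as a careful person would: the job done as asked, in the order asked, and still so for the second after the job is handed in, with the robot touching nothing.
It also fails if it takes over 104 s, if anything falls off the work surface, if the arm or the gripper's body presses on something with over 40 N, if the wrist force passes 120 N, or if a joint passes its speed limit or range.

## Working session

There is one attempt and no reset: what is moved stays moved. The work goes in short steps, Python scripts to look and compute and a tool call to move; the robot and the scene stay as the last step left them, time stands still between calls to the robot, and variables do not carry over. Pictures are saved under pics/ and viewed, and the job is handed in when it is done.

Besides the shell and the picture viewer there is one more tool, called after "Request:" as name(argument=value, ...), one argument or row to a line, values as JSON. jog_arm: Moves the arm, as the interface text tells. Its arguments: {"type":"object","properties":{"deltas":{"type":"array"},"grip_force":{"type":"number"}},"required":["deltas"]}

```bash
ls; mkdir -p pics; python3 - <<'E'
from workcell import bot, viewer
import cv2
print(bot.get_obs())
for n in ["scene","top","wrist"]:
    d=viewer.camera(n); cv2.imwrite(f"pics/{n}0.png",d["image"][:,:,::-1])
    print(n,{k:v for k,v in d.items() if k!="image"})
E
```

```text
pics
{'time': 0.0, 'q': array([6.98456481e+01, 5.01095038e+00, 1.00332684e+01, 9.51003071e+01,
       1.49328796e-03, 8.99995922e+01]), 'qd': array([ 0.06749425,  0.03058695,  0.05405592, -0.00119563,  0.02465831,
       -0.06725786]), 'joint_efforts': array([ 3.58359648e-03, -5.20388818e+01,  4.64802074e+01,  1.65407202e-02,
        6.48153446e-05, -1.30396845e-06]), 'ee_pos': array([0.18940555, 0.51608017, 0.21707391]), 'tcp_rot': array([ -91.09733872,   89.92199666, -111.25128383]), 'wrist_force': array([-0.30900101, -0.04606434, -0.67376652]), 'torque': array([ 0.01797598,  0.03489705, -0.02283391]), 'opening': 0.08534979382584974}
scene {'fovy': 55.09969053892744, 'cx': 319.4419217516559, 'cy': 236.6093266183709, 'world_to_cam': array([[-0.71755296, -0.69638462, -0.01289246,  0.35989903],
       [-0.29034543,  0.31589396, -0.90327766,  0.15506594],
       [ 0.63310132, -0.64440629, -0.42886274,  0.70389259],
       [ 0.        ,  0.        ,  0.        ,  1.        ]])}
top {'fovy': 53.30474777343101, 'cx': 320.84826428829746, 'cy': 239.28044497159888, 'world_to_cam': array([[-0.02332144, -0.99956447,  0.01808265,  0.01032588],
       [-0.99272728,  0.02101754, -0.11853616,  0.44833617],
       [ 0.11810448, -0.02071557, -0.99278507,  0.95640967],
       [ 0.        ,  0.        ,  0.        ,  1.        ]])}
wrist {'fovy': 68.00376050191142, 'cx': 321.0556703611989, 'cy': 238.26904109142103, 'tool_from_camera': array([[-6.85796883e-04, -3.12691457e-01,  9.49854506e-01,
        -1.56965418e-01],
       [ 9.99999708e-01, -5.35388202e-04,  5.45752389e-04,
        -1.57109305e-04],
       [ 3.37888786e-04,  9.49854602e-01,  3.12691733e-01,
        -8.08337181e-02],
       [ 0.00000000e+00,  0.00000000e+00,  0.00000000e+00,
         1.00000000e+00]])}
```

View pics/top0.png

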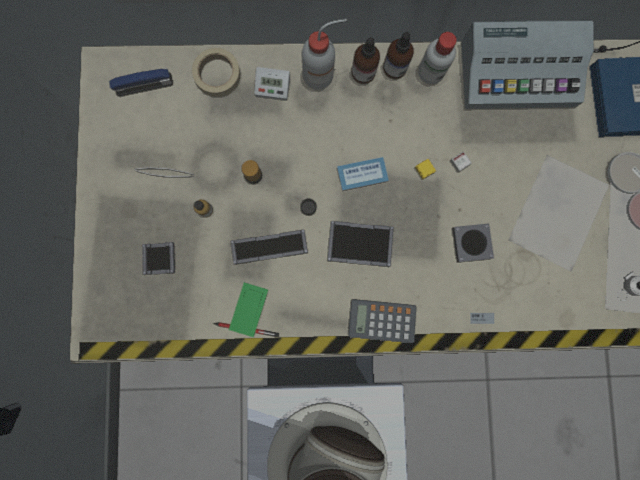

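View pics/scene0.png

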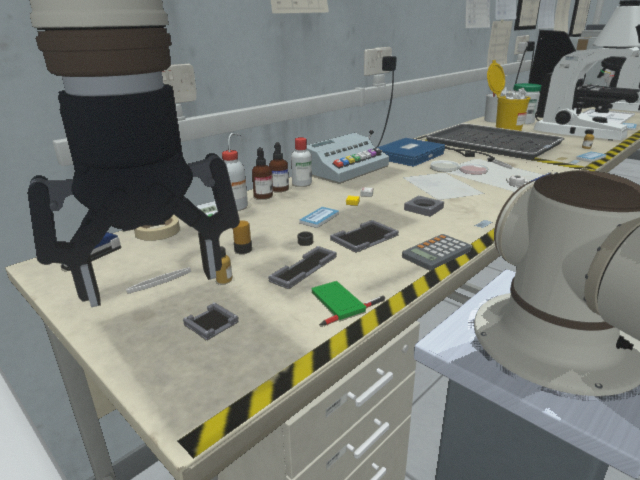

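View pics/wrist0.png

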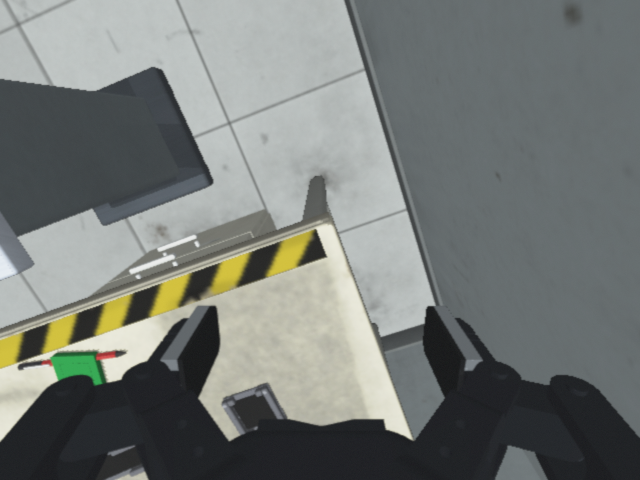

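```bash
python3 - <<'E'
import cv2
im=cv2.imread("pics/top0.png")
def crop(n,x0,y0,x1,y1,s): cv2.imwrite(f"pics/{n}.png",cv2.resize(im[y0:y1,x0:x1],None,fx=s,fy=s,interpolation=cv2.INTER_CUBIC))
crop("c1",125,150,325,275,4)
crop("c2",320,150,500,275,4)
E
```

```text
(no output)
```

View pics/c1.png

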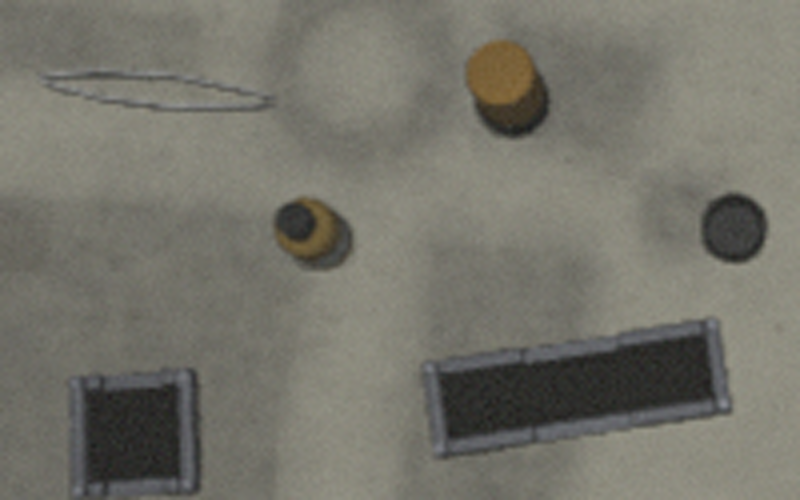

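View pics/c2.png

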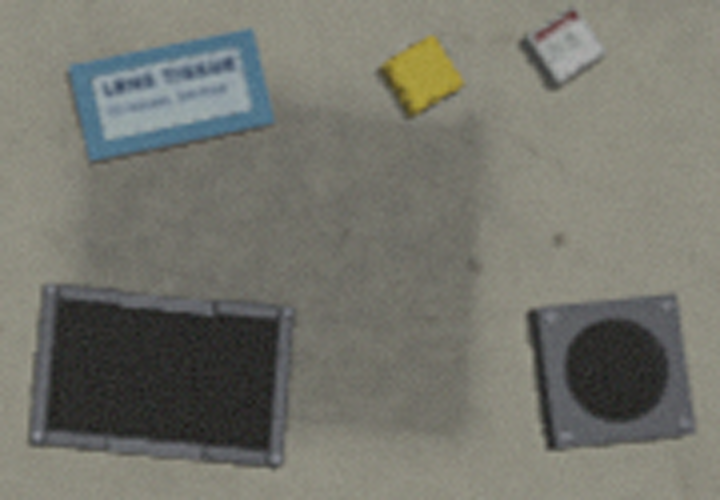

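```bash
cat > h.py <<'E'
import numpy as np, cv2
from scipy.spatial.transform import Rotation as R
from workcell import bot, viewer, ticket
def K(d):
    f=240/np.tan(np.radians(d["fovy"])/2); return f,d["cx"],d["cy"]
def ray(d,uv,z,T_wc):
    f,cx,cy=K(d); uv=np.atleast_2d(np.asarray(uv,float))
    r=np.c_[(uv[:,0]-cx)/f,(uv[:,1]-cy)/f,np.ones(len(uv))]@T_wc[:3,:3].T
    o=T_wc[:3,3]; s=(np.atleast_1d(z)-o[2])/r[:,2]
    return o+r*s[:,None]
def wristT(d,o):
    T=np.eye(4);T[:3,:3]=R.from_euler("xyz",o["tcp_rot"],degrees=True).as_matrix();T[:3,3]=o["ee_pos"]
    return T@d["tool_from_camera"]
def topT(d): return np.linalg.inv(d["world_to_cam"])
def jaw(o):
    m=R.from_euler("xyz",o["tcp_rot"],degrees=True).as_matrix()
    return m[:,0],np.degrees(np.arctan2(m[1,1],m[0,1]))
def rep(n,P):
    P=P*1000; c=P.mean(0); print(n,"c",c.round(1),"edges",[ (round(float(np.linalg.norm(P[(i+1)%len(P)]-P[i])),1),round(float(np.degrees(np.arctan2(*(P[(i+1)%len(P)]-P[i])[1::-1]))),1)) for i in range(len(P))])
E
python3 - <<'E'
from h import *
d=viewer.camera("top");T=topT(d)
def m(n,pts,off,z):
    p=(np.array(pts)+.5)/4-.5+off
    rep(n,ray(d,p,z,T))
c1=np.array([125,150]);c2=np.array([320,150])
m("forceps",[(42,77),(275,101)],c1,.004)
m("tissue",[(69,68),(251,30),(274,121),(92,161)],c2,.010)
m("slip",[(529,38),(573,12),(604,47),(560,82)],c2,.016)
m("case top",[(503,73)],c1,.063)
m("slipH",[(70,375),(195,370),(199,492),(75,497)],c1,.012)
m("forcH",[(423,362),(717,319),(731,409),(437,457)],c1,.012)
m("tisH",[(43,285),(294,307),(278,466),(30,445)],c2,.012)
m("caseH",[(536,308),(676,294),(694,432),(552,447)],c2,.018)
m("oil cap",[(296,221)],c1,.068)
m("dust",[(734,226)],c1,.020)
o=bot.get_obs();print(jaw(o),bot.nose_length,o["ee_pos"])
E
```

```text
forceps c [602.5 329.5   4. ] edges [(124.3, -97.1), (124.3, 82.9)]
tissue c [589.9 -92.1  10. ] edges [(99.8, -79.0), (51.0, -168.3), (99.5, 101.5), (51.9, 12.0)]
slip c [ 611.8 -303.    16. ] edges [(28.1, -60.5), (24.9, -141.5), (30.9, 127.1), (28.7, 32.0)]
case top c [591.6 139.3  63. ] edges [(0.0, 0.0)]
slipH c [418.5 336.4  12. ] edges [(64.3, -88.9), (63.3, -177.4), (63.3, 91.0), (63.3, 3.5)]
forcH c [437.9 108.2  12. ] edges [(154.3, -82.8), (47.8, -172.3), (153.8, 98.1), (50.1, 8.2)]
tisH c [439.7 -81.4  12. ] edges [(132.2, -96.2), (84.1, 171.9), (129.3, 83.9), (84.3, -6.1)]
caseH c [ 436.8 -317.4   18. ] edges [(74.4, -85.5), (72.8, -176.3), (74.8, 94.7), (73.0, 3.3)]
oil cap c [517.1 241.1  68. ] edges [(0.0, 0.0)]
dust c [519.4  25.1  20. ] edges [(0.0, 0.0)]
(array([-2.95991358e-04, -7.79949375e-04, -9.99999652e-01]), np.float64(69.84117501094067)) 0.017 [0.18948581 0.51617504 0.21733952]
```

Candidates (top px):
- Forceps: steel (164,172), against the red pen (247,328).
- Tissue: blue (362,173), against green (250,310).
- Slip box: white (460,161), against yellow (426,169).
- Case: plain amber (251,170), against the oil bottle with black cap (202,207).

The close crops confirm the first of each pair, and measured sizes agree with the spec.

Request:
jog_arm(
  deltas=[
    {"x": 413, "y": -186, "z": -60, "twist": -77, "fingers": 0.5},
    {"x": 413, "y": -186, "z": -60, "twist": -77, "fingers": 0.5},
    {"x": 413, "y": -186, "z": -60, "twist": -77, "fingers": 0.5},
    {"x": 413, "y": -186, "z": -60, "twist": -77, "fingers": 0.5},
    {"x": 413, "y": -186, "z": -60, "twist": -77, "fingers": 0.5},
    {"x": 413, "y": -186, "z": -60, "twist": -77, "fingers": 0.5},
    {"x": 413, "y": -186, "z": -60, "twist": -77, "fingers": 0.5},
    {"x": 413, "y": -186, "z": -60, "twist": -77, "fingers": 0.5},
    {"x": 413, "y": -186, "z": -60, "twist": -77, "fingers": 0.5},
    {"x": 413, "y": -186, "z": -60, "twist": -77, "fingers": 0.5},
  ],
  grip_force=30,
)

```text
time: 1.2
ee_pos: [0.606, 0.3268, 0.1543]
tcp_rot: [-46.9, 89.8, -144.5]
wrist_force: [-0.7, 0.2, -0.0]
opening: 0.0425
```

Request:
jog_arm(
  deltas=[
    {"x": 0},
    {"x": 0},
  ],
)

```text
validation failed for argument at $.de...
```

```bash
cat > snap.py <<'E'
from h import *
import sys
o=bot.get_obs();d=viewer.camera("wrist");cv2.imwrite(f"pics/{sys.argv[1]}.png",d["image"][:,:,::-1])
np.savez(f"pics/{sys.argv[1]}.npz",T=wristT(d,o),f=K(d))
print(o["time"],(o["ee_pos"]*1000).round(1),"yaw",jaw(o)[1].round(2),"tilt",jaw(o)[0].round(4),o["q"].round(1),o["opening"])
E
python3 snap.py w1
```

```text
1.2 [606.  326.8 154.3] yaw -7.67 tilt [-0.0028 -0.002  -1.    ] [ 28.3  24.3  26.3  92.2  -0.  126. ] 0.04247664760410845
```

View pics/w1.png

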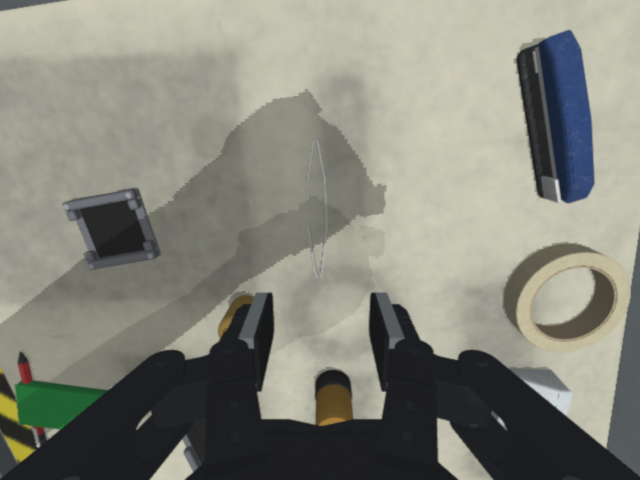

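Forceps run from (317,140) to (319,277) in the wrist view, aligned with the jaws, and the slip holder is at (112,228).

```bash
cat > wm.py <<'E'
from h import *
def load(n):
    a=np.load(f"pics/{n}.npz");f,cx,cy=a["f"]
    return {"fovy":np.degrees(2*np.arctan(240/f)),"cx":cx,"cy":cy},a["T"]
def wm(n,name,pts,z):
    d,T=load(n);P=ray(d,pts,z,T);rep(name,P);return P
def crop(n,x0,y0,x1,y1,s):
    im=cv2.imread(f"pics/{n}.png");cv2.imwrite(f"pics/{n}c.png",cv2.resize(im[y0:y1,x0:x1],None,fx=s,fy=s,interpolation=cv2.INTER_CUBIC))
E
python3 - <<'E'
from wm import *
wm("w1","forceps",[(317,140),(319,277)],.004)
wm("w1","mid",[(307,206),(328,208)],.004)
wm("w1","slipH",[(64,205),(136,188),(159,252),(86,269)],.012)
crop("w1",260,120,380,300,3)
E
```

```text
forceps c [602.9 330.1   4. ] edges [(124.7, -97.0), (124.7, 83.0)]
mid c [603.1 335.4   4. ] edges [(18.6, -13.2), (18.6, 166.8)]
slipH c [421.  341.3  12. ] edges [(66.1, 5.2), (58.9, -86.7), (71.0, -174.2), (60.0, 88.6)]
```

View pics/w1c.png

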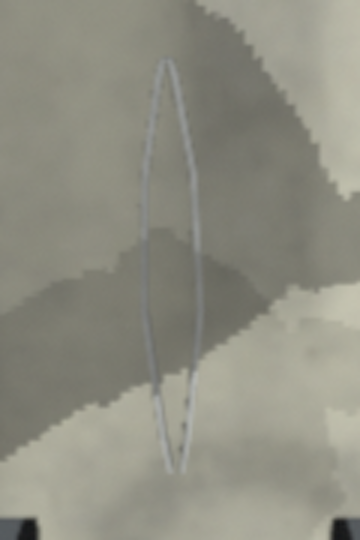

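Request:
jog_arm(
  deltas=[
    {"x": -3, "y": 3, "z": -50, "twist": 0.7, "fingers": 0.5},
    {"x": -3, "y": 3, "z": -90, "twist": 0.7, "fingers": 0.5},
    {"x": -3, "y": 3, "z": -115, "twist": 0.7, "fingers": 0.5},
    {"x": -3, "y": 3, "z": -125, "twist": 0.7, "fingers": 0.5},
    {"x": -3, "y": 3, "z": -130, "twist": 0.7, "fingers": 0.5},
    {"x": -3, "y": 3, "z": -130, "twist": 0.7, "fingers": 0.5},
    {"x": -3, "y": 3, "z": -130, "twist": 0.7, "fingers": 0.5},
  ],
)

```text
time: 1.95
ee_pos: [0.6026, 0.3314, 0.0269]
tcp_rot: [-58.4, 90.0, -155.0]
wrist_force: [-0.8, -0.1, 0.4]
opening: 0.0425
```

```bash
python3 snap.py w2
```

```text
1.95 [602.6 331.4  26.9] yaw -6.66 tilt [-6.e-04 -3.e-04 -1.e+00] [ 28.8  24.3  12.3  78.    0.  125.5] 0.042544055457465244
```

View pics/w2.png

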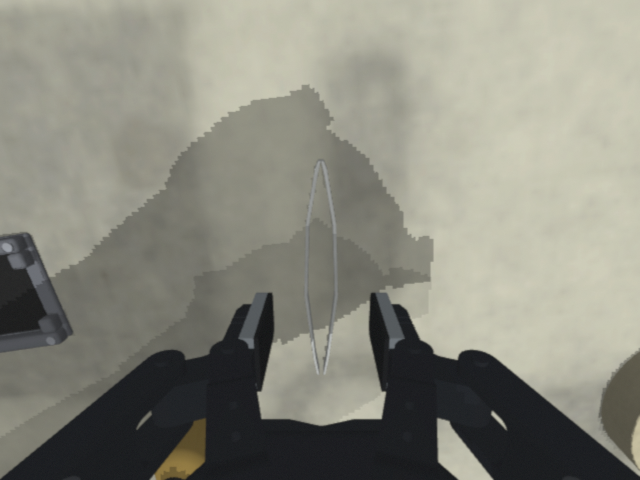

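Request:
jog_arm(
  deltas=[
    {"x": 0, "y": -1.5, "z": -7, "twist": 0, "fingers": 0.5},
    {"x": 0, "y": -1.5, "z": -7, "twist": 0, "fingers": 0.5},
    {"x": 0, "y": -1.5, "z": -7, "twist": 0, "fingers": 0.2},
    {"x": 0, "y": -1.5, "z": -7, "twist": 0, "fingers": 0.1},
    {"x": 0, "y": -1.5, "z": -7, "twist": 0, "fingers": 0.05},
    {"x": 0, "y": -1.5, "z": -7, "twist": 0, "fingers": 0.0},
    {"x": 0, "y": -1.5, "z": -7, "twist": 0, "fingers": 0},
    {"x": 0, "y": -1.5, "z": -7, "twist": 0, "fingers": 0},
  ],
)

```text
time: 2.8
ee_pos: [0.6027, 0.3298, 0.0199]
tcp_rot: [-60.5, 90.0, -157.1]
wrist_force: [0.2, -0.2, 0.5]
opening: -0.0004
```

```bash
python3 snap.py w3
```

```text
2.8 [602.7 329.8  19.9] yaw -6.67 tilt [-7.e-04 -3.e-04 -1.e+00] [ 28.7  24.4  11.6  77.2   0.  125.4] -0.00035814514203471806
```

View pics/w3.png

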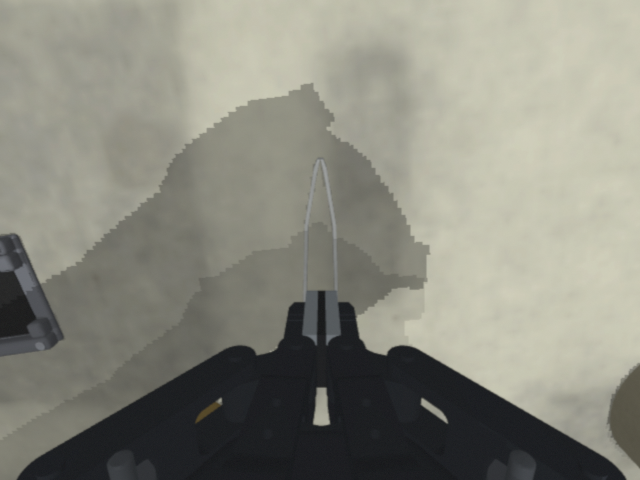

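```bash
python3 - <<'E'
from wm import *
d=viewer.camera("wrist");f,cx,cy=K(d);Ti=np.linalg.inv(d["tool_from_camera"])
for x in (0,.005,.01,.017,.02):
  for z in (-.011,.011):
    p=Ti@[x,0,z,1];print(x,z,(cx+f*p[0]/p[2]).round(1),(cy+f*p[1]/p[2]).round(1))
crop("w3",260,260,380,340,6)
E
```

```text
0 -0.011 322.3 273.3
0 0.011 322.3 313.8
0.005 -0.011 322.3 269.2
0.005 0.011 322.3 308.8
0.01 -0.011 322.2 265.3
0.01 0.011 322.2 304.0
0.017 -0.011 322.2 260.2
0.017 0.011 322.2 297.8
0.02 -0.011 322.2 258.1
0.02 0.011 322.2 295.2
```

View pics/w3c.png

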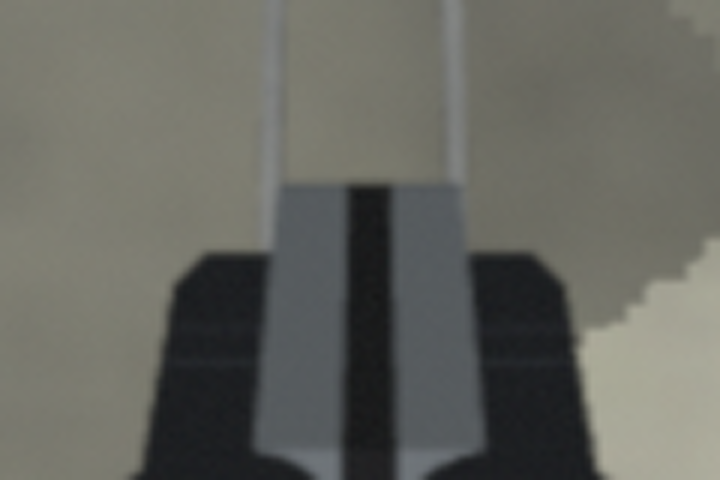

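```bash
python3 - <<'E'
from wm import *
d=viewer.camera("scene");cv2.imwrite("pics/s3.png",d["image"][:,:,::-1]);crop("s3",90,200,250,320,5)
f,cx,cy=K(d)
for p in ([.6027,.3298,.0199],[.6027,.3298,.0029],[.603,.33,0]):
  q=d["world_to_cam"]@np.r_[p,1];print(cx+f*q[0]/q[2],cy+f*q[1]/q[2])
E
```

```text
158.44648876553907 271.88600390492564
159.90869457609688 279.69531969370905
159.97999089465782 280.99875959216297
```

View pics/s3c.png

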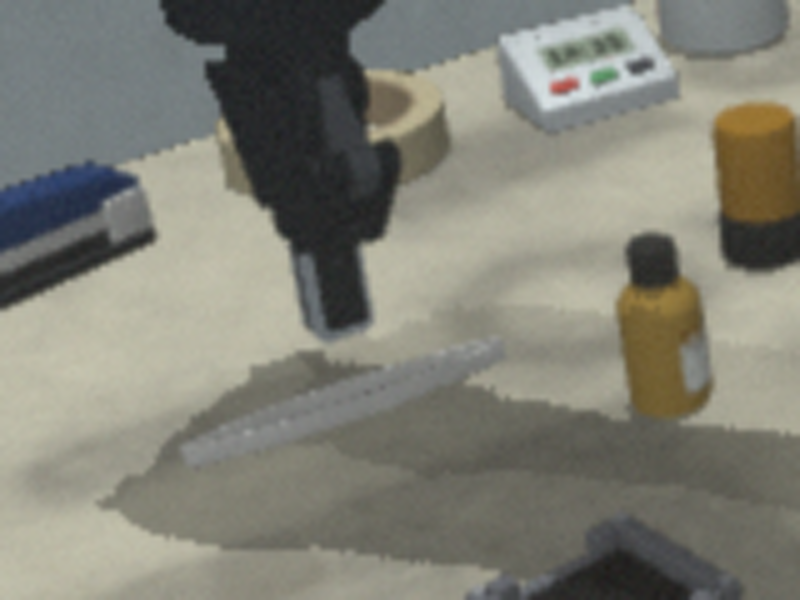

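The scene view and the shut jaws agree: the fingertips really stand about 30 mm above the forceps' level, so the stated 17 mm nose does not hold. I'll go down in steps and watch the force.

Request:
jog_arm(
  deltas=[
    {"x": 0, "y": 0, "z": 0, "twist": 0, "fingers": 0.45},
    {"x": 0, "y": 0, "z": 0, "twist": 0, "fingers": 0.45},
    {"x": 0, "y": 0, "z": 0, "twist": 0, "fingers": 0.45},
    {"x": 0, "y": 0, "z": -5, "twist": 0, "fingers": 0.45},
    {"x": 0, "y": 0, "z": -10, "twist": 0, "fingers": 0.45},
    {"x": 0, "y": 0, "z": -15, "twist": 0, "fingers": 0.45},
    {"x": 0, "y": 0, "z": -15, "twist": 0, "fingers": 0.45},
    {"x": 0, "y": 0, "z": -15, "twist": 0, "fingers": 0.45},
  ],
)

```text
time: 3.75
ee_pos: [0.6025, 0.3297, 0.0045]
tcp_rot: [-57.8, 89.9, -154.5]
wrist_force: [-0.4, 0.2, 1.0]
opening: 0.0384
```

```bash
cat > sc.py <<'E'
from wm import *
import sys
n=sys.argv[1];d=viewer.camera("scene");cv2.imwrite(f"pics/{n}.png",d["image"][:,:,::-1]);crop(n,*map(int,sys.argv[2:7]))
E
python3 sc.py s4 90 200 250 320 5
```

```text
(no output)
```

View pics/s4c.png

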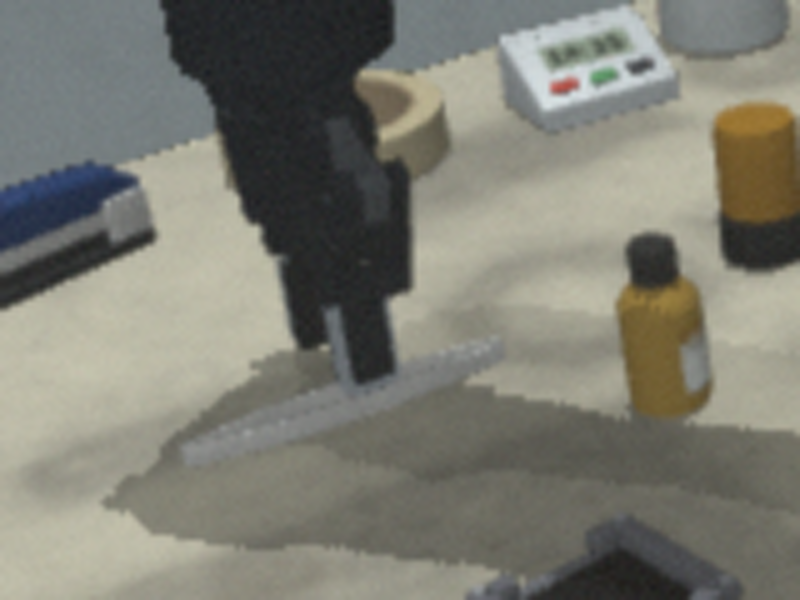

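```bash
python3 - <<'E'
from wm import *
d=viewer.camera("scene")
f,cx,cy=K(d)
for z in (0,.01,.015,.02,.03):
 for s in (-.0192,-.028,.0192):
  p=np.array([.6025+s*np.cos(.117),.3297-s*np.sin(.117),z])
  q=d["world_to_cam"]@np.r_[p,1];print(z,s,5*(cx+f*q[0]/q[2]-90),5*(cy+f*q[1]/q[2]-200))
E
```

```text
0 -0.0192 371.21210773726403 425.36657343911656
0 -0.028 380.55711934259773 434.8428536216602
0 0.0192 331.9625500425609 385.5656805709219
0.01 -0.0192 366.97324051853866 402.2821607249128
0.01 -0.028 376.33452869063433 411.63784405379573
0.01 0.0192 327.66276544167556 362.9952218372321
0.015 -0.0192 364.83782170491065 390.65290067314606
0.015 -0.028 374.2071930330886 399.9471905294132
0.015 0.0192 325.4971563546337 351.62749180668243
0.02 -0.0192 362.6916386506005 378.965019730081
0.02 -0.028 372.06905522202317 388.1971743775705
0.02 0.0192 323.3209670292093 340.20422391645695
0.03 -0.0192 358.3666526075614 355.4116132068381
0.03 -0.028 367.76004235358045 364.5172363770058
0.03 0.0192 318.9365359974721 317.1894385590326
```

Request:
jog_arm(
  deltas=[
    {"x": 0, "y": 0, "z": -4, "twist": 0, "fingers": 0.4},
    {"x": 0, "y": 0, "z": -8, "twist": 0, "fingers": 0.4},
    {"x": 0, "y": 0, "z": -10, "twist": 0, "fingers": 0.4},
    {"x": 0, "y": 0, "z": -12, "twist": 0, "fingers": 0.4},
    {"x": 0, "y": 0, "z": -12, "twist": 0, "fingers": 0.4},
    {"x": 0, "y": 0, "z": -12, "twist": 0, "fingers": 0.4},
  ],
)

```text
time: 4.45
ee_pos: [0.6028, 0.3299, -0.007]
tcp_rot: [-65.0, 90.0, -161.7]
wrist_force: [0.6, 0.1, -0.4]
opening: 0.0343
```

```bash
python3 sc.py s5 90 200 250 320 5; python3 snap.py w5
```

```text
4.5 [602.8 329.9  -6.9] yaw -6.67 tilt [-3.e-04 -0.e+00 -1.e+00] [ 28.7  25.1   9.5  74.4   0.  125.4] 0.03428519626308373
```

View pics/s5c.png

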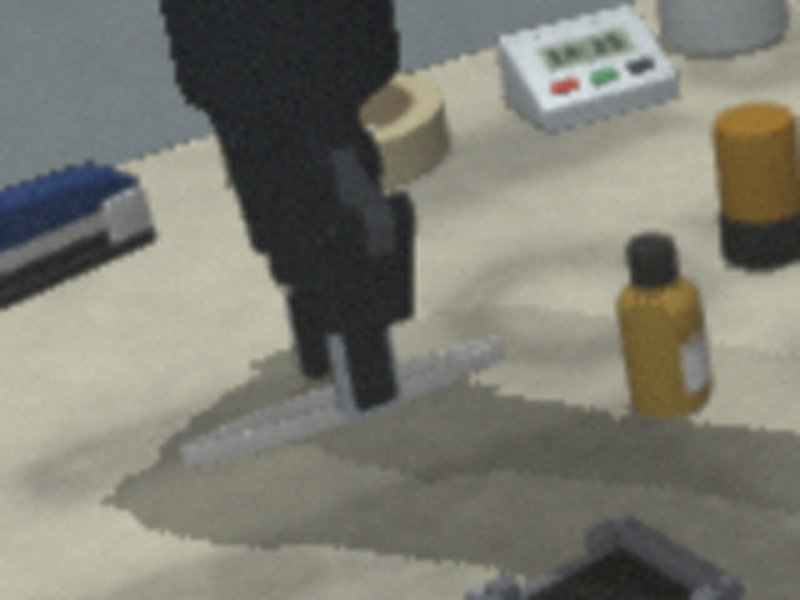

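View pics/w5.png

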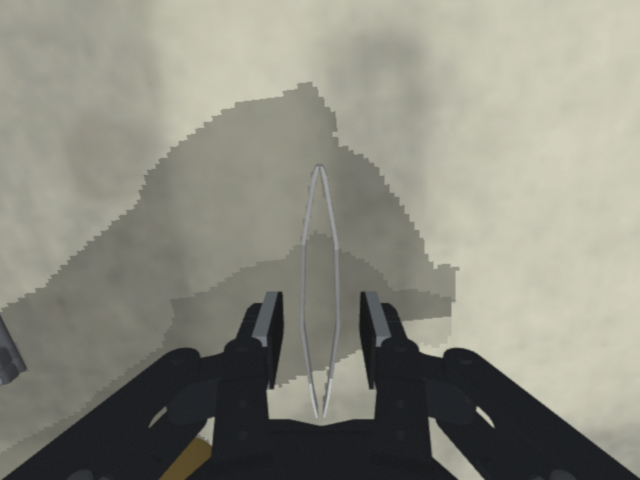

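Request:
jog_arm(
  deltas=[
    {"x": 0, "y": 0, "z": -2, "twist": 0, "fingers": 0.4},
    {"x": 0, "y": 0, "z": -4, "twist": 0, "fingers": 0.4},
    {"x": 0, "y": 0, "z": -5, "twist": 0, "fingers": 0.35},
    {"x": 0, "y": 0, "z": -5, "twist": 0, "fingers": 0.3},
    {"x": 0, "y": 0, "z": -5, "twist": 0, "fingers": 0.3},
  ],
)

```text
time: 5.05
ee_pos: [0.6028, 0.3299, -0.0118]
tcp_rot: [-73.5, 90.0, -170.2]
wrist_force: [-0.2, -0.0, 0.4]
opening: 0.0254
```

```bash
python3 sc.py s6 120 240 200 300 9
```

```text
(no output)
```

View pics/s6c.png

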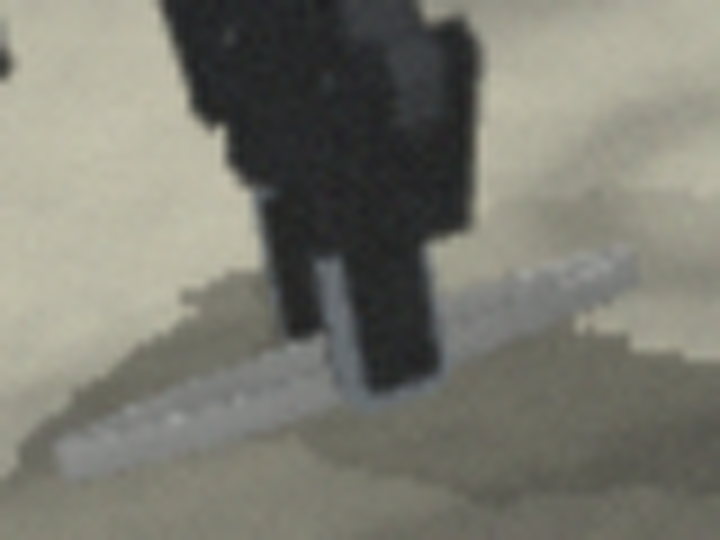

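Request:
jog_arm(
  deltas=[
    {"x": 0, "y": 0, "z": 0, "twist": 0, "fingers": 0.15},
    {"x": 0, "y": 0, "z": 0, "twist": 0, "fingers": 0.05},
    {"x": 0, "y": 0, "z": 0, "twist": 0, "fingers": 0},
    {"x": 0, "y": 0, "z": 0, "twist": 0, "fingers": 0},
    {"x": 0, "y": 0, "z": 0, "twist": 0, "fingers": 0},
  ],
)

```text
time: 5.6
ee_pos: [0.603, 0.33, -0.0116]
tcp_rot: [149.0, 90.0, 52.3]
wrist_force: [1.0, -0.6, 1.2]
opening: 0.0166
```

Request:
jog_arm(
  deltas=[
    {"x": 0, "y": 0, "z": 20, "twist": 0, "fingers": 0},
    {"x": 0, "y": 0, "z": 60, "twist": 0, "fingers": 0},
    {"x": -15, "y": -20, "z": 100, "twist": 3, "fingers": 0},
    {"x": -45, "y": -60, "z": 100, "twist": 8, "fingers": 0},
    {"x": -75, "y": -100, "z": 100, "twist": 14.4, "fingers": 0},
    {"x": -105, "y": -140, "z": 100, "twist": 14.4, "fingers": 0},
    {"x": -135, "y": -180, "z": 100, "twist": 14.4, "fingers": 0},
    {"x": -165, "y": -222, "z": 100, "twist": 14.4, "fingers": 0},
    {"x": -165, "y": -222, "z": 100, "twist": 14.4, "fingers": 0},
    {"x": -165, "y": -222, "z": 100, "twist": 14.4, "fingers": 0},
  ],
)

```text
time: 6.6
ee_pos: [0.4378, 0.1073, 0.0889]
tcp_rot: [105.0, 89.9, 22.7]
wrist_force: [-0.3, -0.1, -0.5]
opening: 0.0164
```

```bash
python3 snap.py w7;python3 sc.py s7 180 170 340 290 5
```

```text
6.6 [437.8 107.3  88.9] yaw 7.63 tilt [ 1.4e-03  6.0e-04 -1.0e+00] [ 13.8  -9.3 -18.   81.2   0.   96.1] 0.016389925733981098
```

View pics/w7.png

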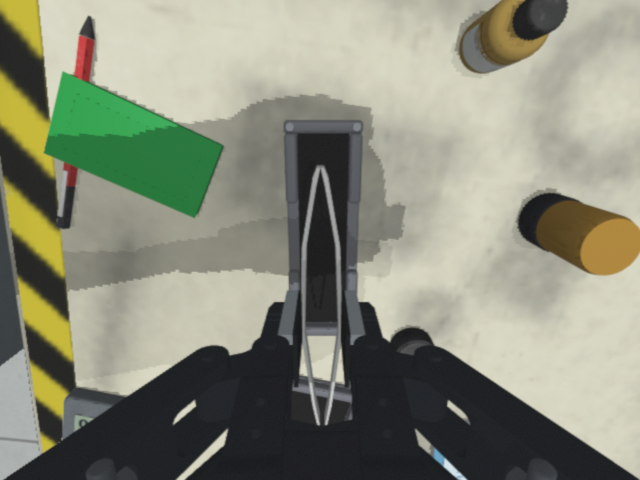

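View pics/s7c.png

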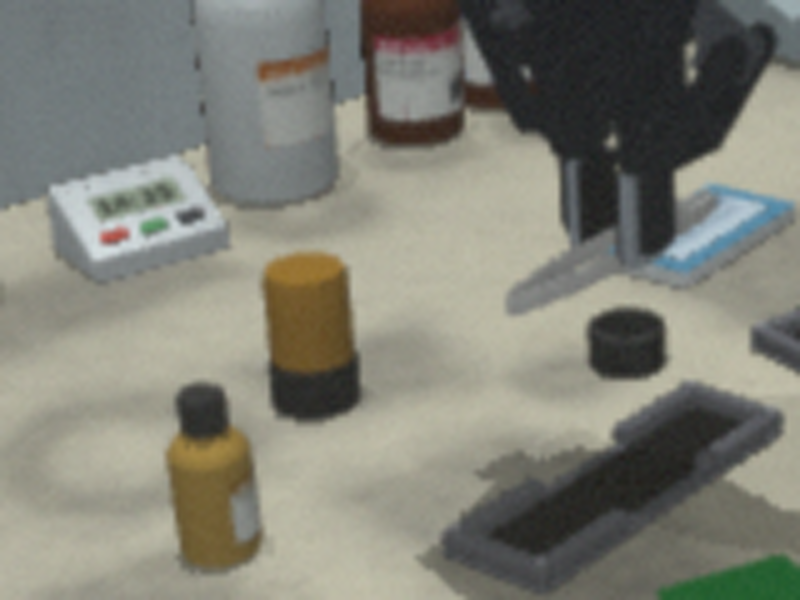

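Request:
jog_arm(
  deltas=[
    {"x": 0, "y": 0.5, "z": -40, "twist": 0, "fingers": 0},
    {"x": 0, "y": 0.5, "z": -70, "twist": 0, "fingers": 0},
    {"x": 0, "y": 0.5, "z": -85, "twist": 0, "fingers": 0},
    {"x": 0, "y": 0.5, "z": -92, "twist": 0, "fingers": 0},
    {"x": 0, "y": 0.5, "z": -95.5, "twist": 0, "fingers": 0},
    {"x": 0, "y": 0.5, "z": -95.5, "twist": 0, "fingers": 0},
    {"x": 0, "y": 0.5, "z": -95.5, "twist": 0, "fingers": 0},
  ],
)

```text
time: 7.4
ee_pos: [0.4393, 0.1092, -0.006]
tcp_rot: [104.0, 89.9, 21.7]
wrist_force: [0.2, -0.6, 0.2]
opening: 0.0168
```

```bash
python3 snap.py w8;python3 sc.py s8 220 220 340 310 6
```

```text
7.4 [439.3 109.2  -6. ] yaw 7.74 tilt [ 2.1e-03  8.0e-04 -1.0e+00] [ 14.   -6.7 -26.3  70.2   0.   96.2] 0.01681554847343087
```

View pics/s8c.png

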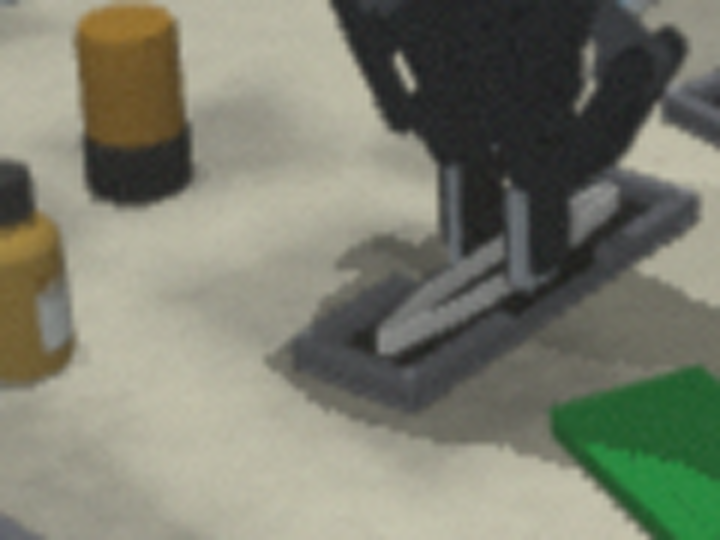

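Forceps are in the recess, about 1 mm above the floor. I'll lower them, release and retreat.

Request:
jog_arm(
  deltas=[
    {"x": -1, "y": -1, "z": -2, "twist": 0, "fingers": 0},
    {"x": -1, "y": -1, "z": -2, "twist": 0, "fingers": 0},
    {"x": -1, "y": -1, "z": -2, "twist": 0, "fingers": 0.3},
    {"x": -1, "y": -1, "z": -2, "twist": 0, "fingers": 0.45},
    {"x": -1, "y": -1, "z": -2, "twist": 0, "fingers": 0.45},
    {"x": -1, "y": -1, "z": 30, "twist": 0, "fingers": 0.45},
    {"x": -1, "y": -1, "z": 80, "twist": 0, "fingers": 0.5},
    {"x": -1, "y": -1, "z": 120, "twist": 0, "fingers": 0.5},
    {"x": -1, "y": -1, "z": 130, "twist": 0, "fingers": 0.5},
  ],
)

```text
time: 8.4
ee_pos: [0.44, 0.1085, 0.1287]
tcp_rot: [98.2, 89.5, 15.9]
wrist_force: [0.4, 0.1, -0.6]
opening: 0.0424
```

```bash
python3 snap.py w9;python3 sc.py s9 220 220 340 310 6
```

```text
8.4 [440.  108.5 128.7] yaw 7.73 tilt [ 0.0083  0.0024 -1.    ] [ 13.8  -9.7 -14.   85.2   0.   96.1] 0.04244786006752087
```

View pics/w9.png

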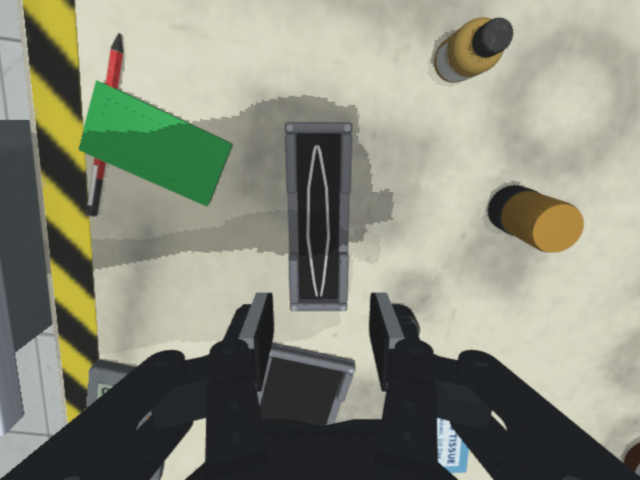

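View pics/s9c.png

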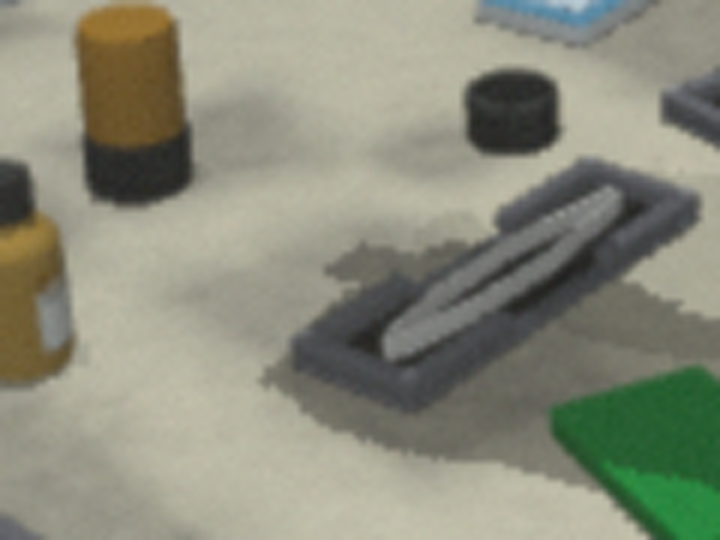

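Forceps lie flat, centred in the recess at wrist (318,220). Next, the tissue.

Request:
jog_arm(
  deltas=[
    {"x": 150, "y": -200, "z": 0, "twist": 3.8, "fingers": 0.9},
    {"x": 150, "y": -200, "z": 0, "twist": 3.8, "fingers": 0.9},
    {"x": 150, "y": -200, "z": 0, "twist": 3.8, "fingers": 0.9},
    {"x": 150, "y": -200, "z": 0, "twist": 3.8, "fingers": 0.9},
    {"x": 150, "y": -200, "z": 0, "twist": 3.8, "fingers": 0.9},
    {"x": 150, "y": -200, "z": 0, "twist": 3.8, "fingers": 0.9},
    {"x": 150, "y": -200, "z": 0, "twist": 3.8, "fingers": 0.9},
    {"x": 150, "y": -200, "z": 0, "twist": 3.8, "fingers": 0.9},
  ],
)

```text
time: 9.3
ee_pos: [0.5883, -0.091, 0.1243]
tcp_rot: [118.4, 89.8, 39.9]
wrist_force: [-0.5, -0.0, -0.6]
opening: 0.0768
```

```bash
python3 snap.py w10
```

```text
9.3 [588.3 -91.  124.3] yaw 11.55 tilt [ 0.003   0.0025 -1.    ] [-8.9 10.2  5.5 85.2  0.2 69.6] 0.07676188319209419
```

View pics/w10.png

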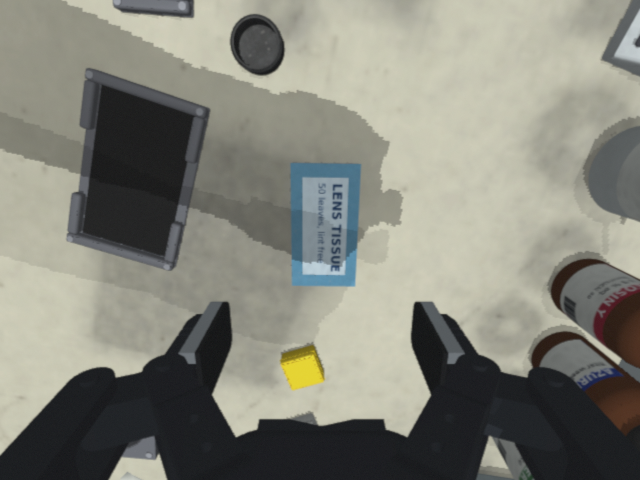

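Blue tissue corners are at (291,163), (361,163), (355,286), (292,286). The holder sits at left (88..209, 69..270).

```bash
python3 - <<'E'
from wm import *
wm("w10","tissue",[(291,163),(361,163),(355,286),(292,286)],.010)
wm("w10","hold",[(87,68),(210,108),(173,271),(67,240)],.012)
E
```

```text
tissue c [591.  -90.2  10. ] edges [(52.6, 11.5), (101.6, -79.3), (52.9, -168.6), (101.5, 100.5)]
hold c [442.3 -79.9  12. ] edges [(85.9, -6.0), (132.5, -97.1), (85.1, 173.1), (131.1, 83.2)]
```

Request:
jog_arm(
  deltas=[
    {"x": 2, "y": 0, "z": -50, "twist": -0.4, "fingers": 0.82},
    {"x": 2, "y": 0, "z": -90, "twist": -0.4, "fingers": 0.82},
    {"x": 2, "y": 0, "z": -115, "twist": -0.4, "fingers": 0.82},
    {"x": 2, "y": 0, "z": -125, "twist": -0.4, "fingers": 0.82},
    {"x": 2, "y": 0, "z": -130, "twist": -0.4, "fingers": 0.82},
    {"x": 2, "y": 0, "z": -134, "twist": -0.4, "fingers": 0.82},
    {"x": 2, "y": 0, "z": -134, "twist": -0.4, "fingers": 0.82},
  ],
)

```text
time: 10.05
ee_pos: [0.5911, -0.0906, -0.0079]
tcp_rot: [97.9, 89.6, 19.1]
wrist_force: [-0.5, -0.7, -0.0]
opening: 0.0699
```

```bash
python3 snap.py w11;python3 sc.py s11 270 170 390 260 6
```

```text
10.05 [591.1 -90.6  -7.9] yaw 11.2 tilt [ 0.0058  0.002  -1.    ] [-8.8 12.8 -6.2 70.7  0.2 70. ] 0.069870230927657
```

View pics/s11c.png

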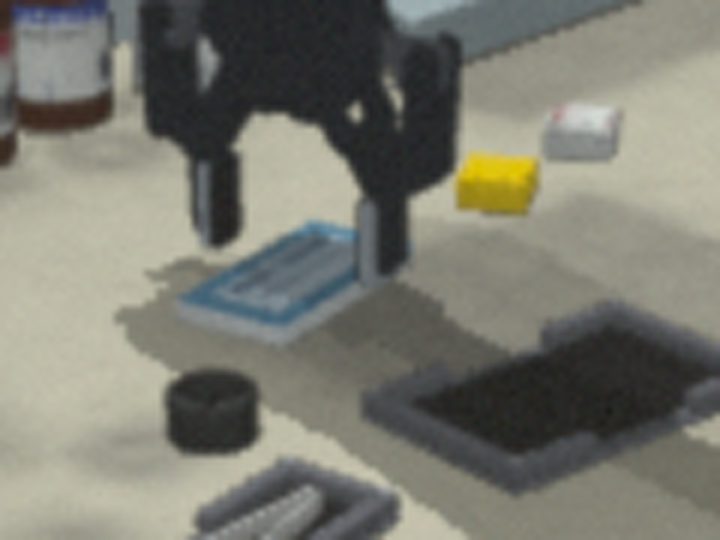

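Request:
jog_arm(
  deltas=[
    {"x": 0, "y": 0, "z": -4, "twist": 0, "fingers": 0.82},
    {"x": 0, "y": 0, "z": -7, "twist": 0, "fingers": 0.82},
    {"x": 0, "y": 0, "z": -7, "twist": 0, "fingers": 0.75},
    {"x": 0, "y": 0, "z": -7, "twist": 0, "fingers": 0.68},
    {"x": 0, "y": 0, "z": -7, "twist": 0, "fingers": 0.68},
  ],
)

```text
time: 10.65
ee_pos: [0.5912, -0.0908, -0.0147]
tcp_rot: [97.4, 89.6, 18.6]
wrist_force: [0.7, 0.3, -0.3]
opening: 0.0578
```

```bash
python3 sc.py s12 290 180 370 240 9
```

```text
(no output)
```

View pics/s12c.png

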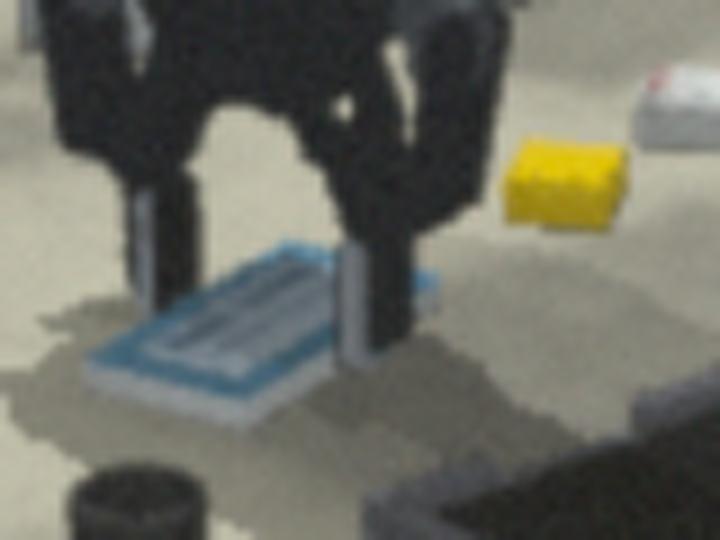

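Request:
jog_arm(
  deltas=[
    {"x": 0, "y": 0, "z": -1, "twist": 0, "fingers": 0.6},
    {"x": 0, "y": 0, "z": -1, "twist": 0, "fingers": 0.55},
    {"x": 0, "y": 0, "z": -1, "twist": 0, "fingers": 0.5},
    {"x": 0, "y": 0, "z": -1, "twist": 0, "fingers": 0.4},
    {"x": 0, "y": 0, "z": -1, "twist": 0, "fingers": 0.4},
  ],
)

```text
time: 11.2
ee_pos: [0.5914, -0.0909, -0.0148]
tcp_rot: [94.4, 89.6, 15.5]
wrist_force: [-2.3, -0.0, 6.3]
opening: 0.0518
```

Request:
jog_arm(
  deltas=[
    {"x": 0, "y": 0, "z": 10, "twist": 0, "fingers": 0.4},
    {"x": 0, "y": 0, "z": 40, "twist": 0, "fingers": 0.4},
    {"x": 0, "y": 0, "z": 80, "twist": 0, "fingers": 0.4},
    {"x": -40, "y": 3, "z": 85, "twist": -6, "fingers": 0.4},
    {"x": -85, "y": 6, "z": 85, "twist": -12, "fingers": 0.4},
    {"x": -130, "y": 10, "z": 85, "twist": -17.7, "fingers": 0.4},
    {"x": -150, "y": 10, "z": 85, "twist": -17.7, "fingers": 0.4},
    {"x": -150, "y": 10, "z": 85, "twist": -17.7, "fingers": 0.4},
    {"x": -150, "y": 10, "z": 85, "twist": -17.7, "fingers": 0.4},
  ],
)

```text
time: 12.1
ee_pos: [0.442, -0.0809, 0.0711]
tcp_rot: [92.5, 89.5, -4.0]
wrist_force: [1.5, 0.1, -0.4]
opening: 0.0517
```

```bash
python3 snap.py w13;python3 sc.py s13 290 160 430 265 5
```

```text
12.1 [442.  -80.9  71.1] yaw -6.51 tilt [ 8.9e-03 -6.0e-04 -1.0e+00] [-10.4  -9.8 -20.4  78.9   0.1  86.1] 0.05173792545161003
```

View pics/w13.png

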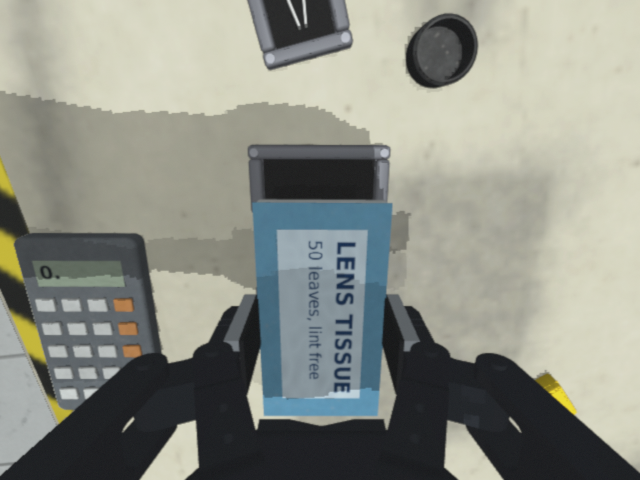

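View pics/s13c.png

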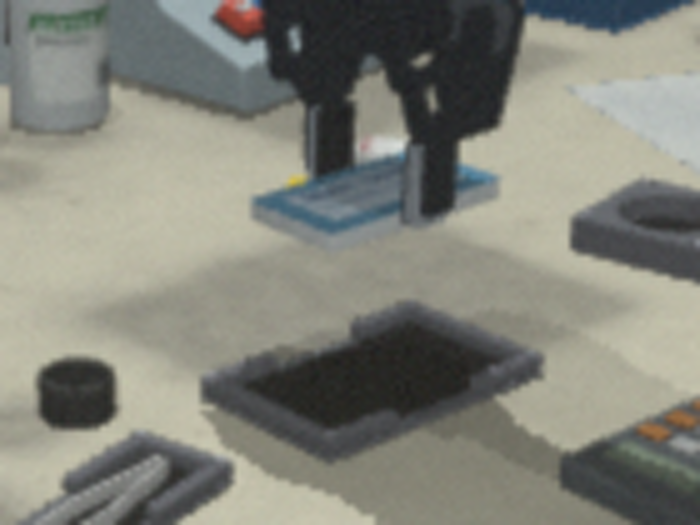

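Request:
jog_arm(
  deltas=[
    {"x": -1, "y": 0, "z": -35, "twist": 0, "fingers": 0.4},
    {"x": -1, "y": 0, "z": -60, "twist": 0, "fingers": 0.4},
    {"x": -1, "y": 0, "z": -72, "twist": 0, "fingers": 0.4},
    {"x": -1, "y": 0, "z": -78, "twist": 0, "fingers": 0.4},
    {"x": -1, "y": 0, "z": -81, "twist": 0, "fingers": 0.4},
    {"x": -1, "y": 0, "z": -81, "twist": 0, "fingers": 0.4},
    {"x": -1, "y": 0, "z": -81, "twist": 0, "fingers": 0.4},
  ],
)

```text
time: 12.9
ee_pos: [0.442, -0.081, -0.0095]
tcp_rot: [92.4, 89.5, -4.1]
wrist_force: [-0.6, 0.4, 0.5]
opening: 0.052
```

```bash
python3 sc.py s14 310 180 430 265 6
```

```text
(no output)
```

View pics/s14c.png

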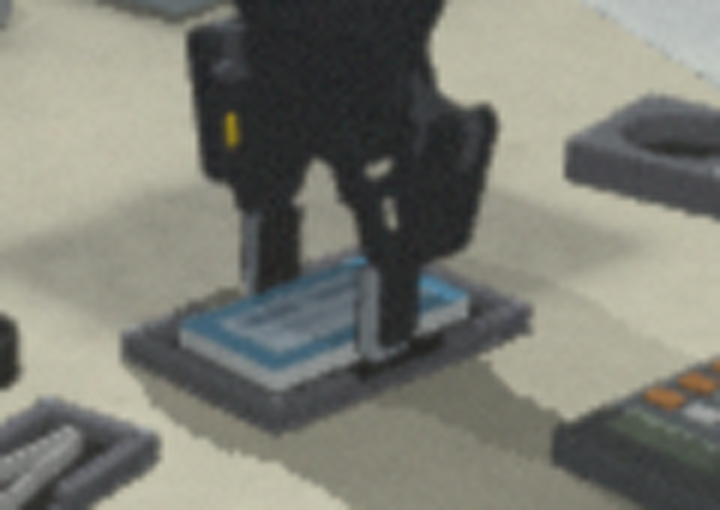

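Booklet is inside the frame. Release and lift.

Request:
jog_arm(
  deltas=[
    {"x": 0, "y": 0, "z": -1, "twist": 0, "fingers": 0.4},
    {"x": 0, "y": 0, "z": -1, "twist": 0, "fingers": 0.7},
    {"x": 0, "y": 0, "z": -1, "twist": 0, "fingers": 0.8},
    {"x": 0, "y": 0, "z": -1, "twist": 0, "fingers": 0.8},
    {"x": 0, "y": 0, "z": 40, "twist": 0, "fingers": 0.8},
    {"x": 0, "y": 0, "z": 85, "twist": 0, "fingers": 0.8},
    {"x": 0, "y": 0, "z": 130, "twist": 0, "fingers": 0.8},
    {"x": 0, "y": 0, "z": 140, "twist": 0, "fingers": 0.8},
    {"x": 0, "y": 0, "z": 140, "twist": 0, "fingers": 0.8},
  ],
)

```text
time: 13.85
ee_pos: [0.443, -0.0812, 0.1323]
tcp_rot: [90.7, 89.3, -5.8]
wrist_force: [-0.3, 0.9, -0.5]
opening: 0.0687
```

```bash
python3 snap.py w15;python3 sc.py s15 310 180 430 265 6
```

```text
13.85 [443.  -81.2 132.3] yaw -6.5 tilt [ 0.0126 -0.0013 -0.9999] [-10.4 -10.3 -14.1  85.5   0.1  86.1] 0.06873260288074855
```

View pics/w15.png

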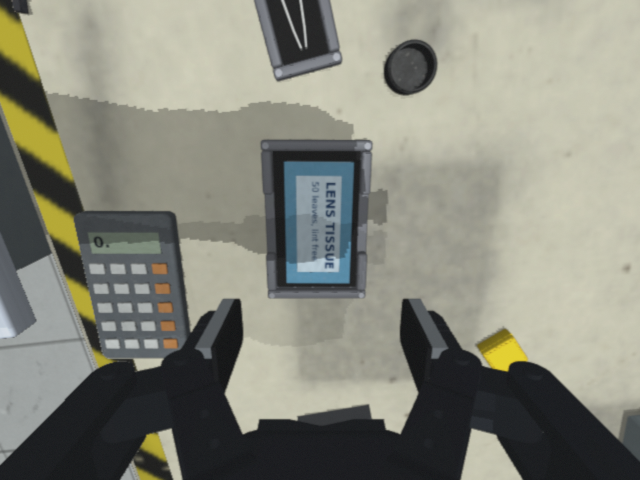

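View pics/s15c.png

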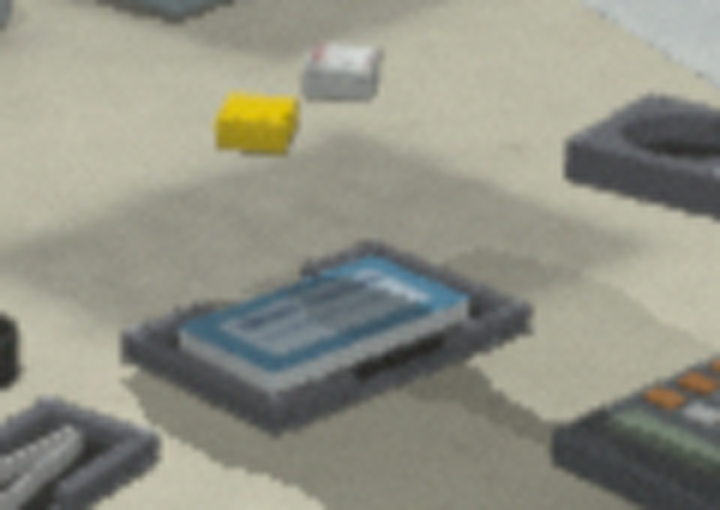

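Tissue is flat in its holder. Next, the white slip box.

Request:
jog_arm(
  deltas=[
    {"x": 169, "y": -222, "z": -10, "twist": 38.5, "fingers": 0.62},
    {"x": 169, "y": -222, "z": -10, "twist": 38.5, "fingers": 0.62},
    {"x": 169, "y": -222, "z": -10, "twist": 38.5, "fingers": 0.62},
    {"x": 169, "y": -222, "z": -10, "twist": 38.5, "fingers": 0.62},
    {"x": 169, "y": -222, "z": -10, "twist": 38.5, "fingers": 0.62},
    {"x": 169, "y": -222, "z": -10, "twist": 38.5, "fingers": 0.62},
    {"x": 169, "y": -222, "z": -10, "twist": 38.5, "fingers": 0.62},
    {"x": 169, "y": -222, "z": -10, "twist": 38.5, "fingers": 0.62},
    {"x": 169, "y": -222, "z": -10, "twist": 38.5, "fingers": 0.62},
  ],
)

```text
time: 14.85
ee_pos: [0.6098, -0.3021, 0.1181]
tcp_rot: [108.4, 89.6, 50.4]
wrist_force: [-0.4, 0.2, -0.1]
opening: 0.0531
```

```bash
python3 snap.py w16;python3 -c "
from wm import *
crop('w16',250,100,400,300,3)"
```

```text
14.85 [ 609.8 -302.1  118.1] yaw 32.01 tilt [ 0.0046  0.0056 -1.    ] [-26.5  22.4  19.8  87.3   0.4  31.5] 0.0531345177969453
```

View pics/w16.png

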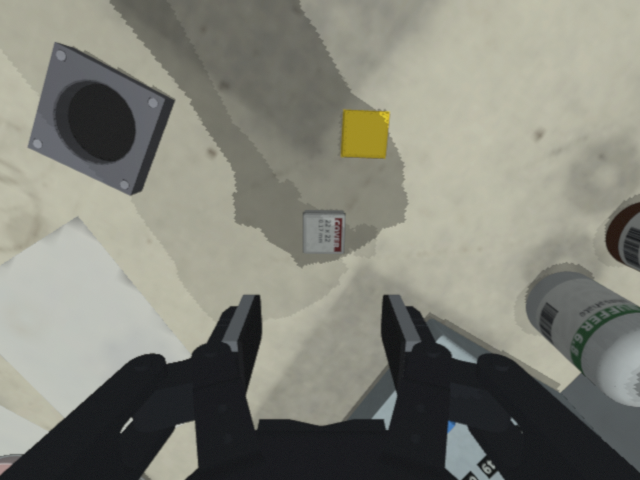

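View pics/w16c.png

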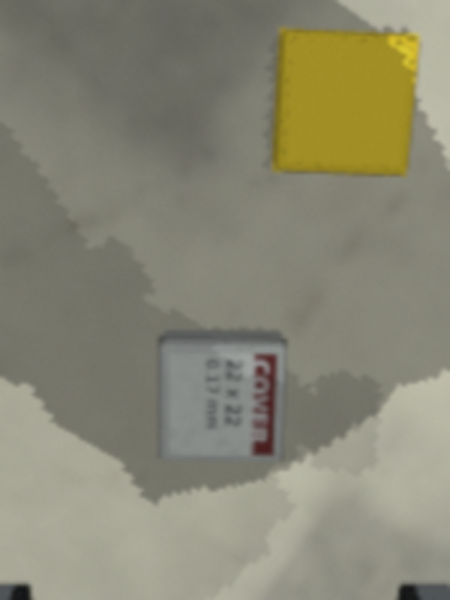

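White box with the "COVER" label is at (324,232); the yellow one at (366,134) stays.

```bash
python3 - <<'E'
from wm import *
p=(np.array([(159,341),(287,339),(282,459),(158,458)])+.5)/3-.5+[250,100]
wm("w16","slip",p,.016)
wm("w16","caseH",[(58,43),(172,98),(136,194),(28,148)],.018)
wm("w16","yellow",[(344,109),(389,110),(387,158),(342,157)],.016)
E
```

```text
slip c [ 611.8 -301.1   16. ] edges [(32.0, 32.8), (32.0, -59.1), (32.1, -148.7), (31.1, 120.6)]
caseH c [ 439.  -315.1   18. ] edges [(76.2, 6.4), (73.8, -86.0), (77.1, -173.0), (74.6, 93.3)]
yellow c [ 598.2 -224.    16. ] edges [(30.9, 30.8), (32.3, -57.1), (32.2, -149.3), (32.2, 120.6)]
```

Request:
jog_arm(
  deltas=[
    {"x": 2, "y": 0, "z": -50, "twist": -0.8, "fingers": 0.65},
    {"x": 2, "y": 0, "z": -85, "twist": -0.8, "fingers": 0.65},
    {"x": 2, "y": 0, "z": -105, "twist": -0.8, "fingers": 0.65},
    {"x": 2, "y": 0, "z": -118, "twist": -0.8, "fingers": 0.65},
    {"x": 2, "y": 0, "z": -125, "twist": -0.8, "fingers": 0.65},
    {"x": 2, "y": 0, "z": -128, "twist": -0.8, "fingers": 0.65},
    {"x": 2, "y": 0, "z": -128, "twist": -0.8, "fingers": 0.65},
  ],
)

```text
time: 15.6
ee_pos: [0.6124, -0.3021, -0.0082]
tcp_rot: [91.8, 89.5, 33.0]
wrist_force: [-0.3, -0.6, -0.4]
opening: 0.0553
```

```bash
python3 snap.py w17; python3 sc.py s17 320 160 400 220 9
```

```text
15.6 [ 612.4 -302.1   -8.2] yaw 31.24 tilt [ 0.0068  0.0044 -1.    ] [-26.4  24.2   8.2  73.7   0.4  32.3] 0.05534099298562984
```

View pics/s17c.png

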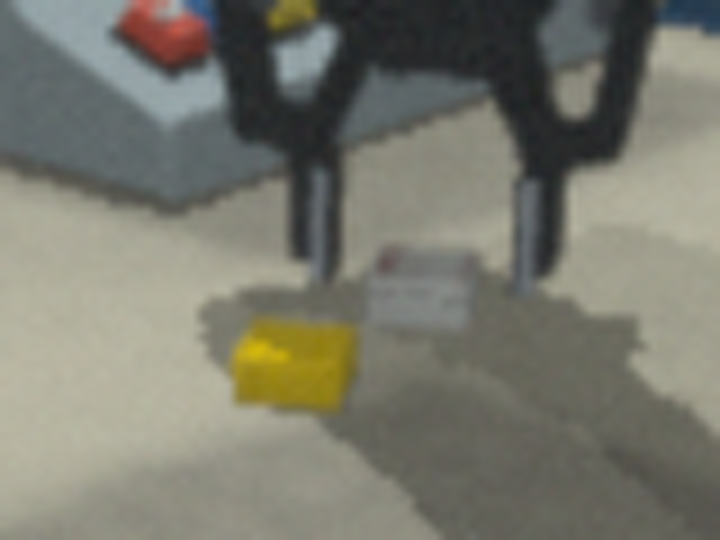

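View pics/w17.png

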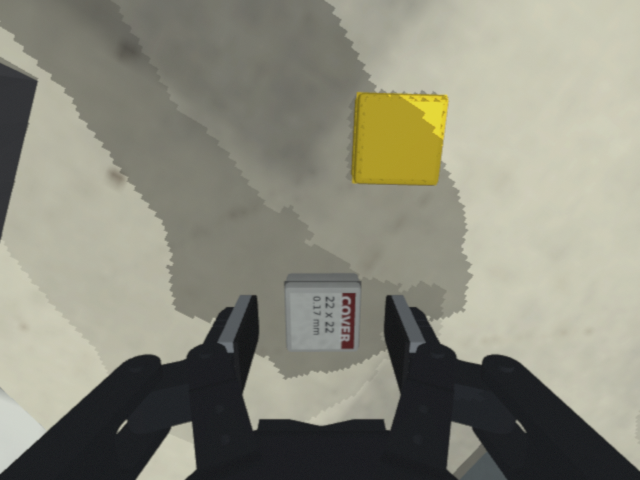

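Request:
jog_arm(
  deltas=[
    {"x": -0.5, "y": 0, "z": -2.5, "twist": 0, "fingers": 0.5},
    {"x": -0.5, "y": 0, "z": -2.5, "twist": 0, "fingers": 0.4},
    {"x": -0.5, "y": 0, "z": -2.5, "twist": 0, "fingers": 0.3},
    {"x": -0.5, "y": 0, "z": -2.5, "twist": 0, "fingers": 0.2},
    {"x": -0.5, "y": 0, "z": -2.5, "twist": 0, "fingers": 0.2},
    {"x": -0.5, "y": 0, "z": -2.5, "twist": 0, "fingers": 0.2},
  ],
)

```text
time: 16.3
ee_pos: [0.6124, -0.3025, -0.0098]
tcp_rot: [83.7, 89.5, 24.9]
wrist_force: [0.1, -0.0, 5.4]
opening: 0.0312
```

Request:
jog_arm(
  deltas=[
    {"x": 0, "y": 0, "z": 15, "twist": 0, "fingers": 0.2},
    {"x": 0, "y": 0, "z": 60, "twist": 0, "fingers": 0.2},
    {"x": 0, "y": 0, "z": 105, "twist": 0, "fingers": 0.2},
    {"x": -10, "y": 33, "z": 140, "twist": -4, "fingers": 0.2},
    {"x": -22, "y": 73, "z": 140, "twist": -8, "fingers": 0.2},
    {"x": -35, "y": 113, "z": 140, "twist": -12, "fingers": 0.2},
    {"x": -48, "y": 153, "z": 140, "twist": -16, "fingers": 0.2},
    {"x": -60, "y": 193, "z": 140, "twist": -20, "fingers": 0.2},
    {"x": -72, "y": 233, "z": 140, "twist": -24, "fingers": 0.2},
    {"x": -84, "y": 273, "z": 140, "twist": -29, "fingers": 0.2},
  ],
)

```text
time: 17.3
ee_pos: [0.5275, -0.028, 0.131]
tcp_rot: [84.6, 89.5, -3.4]
wrist_force: [1.0, 0.2, -0.2]
opening: 0.0312
```

```bash
python3 snap.py w18
```

```text
17.3 [527.5 -28.  131. ] yaw 2.05 tilt [ 9.2e-03 -5.0e-04 -1.0e+00] [-3.   0.6 -4.1 84.8 -0.  84.9] 0.031209668814141445
```

View pics/w18.png

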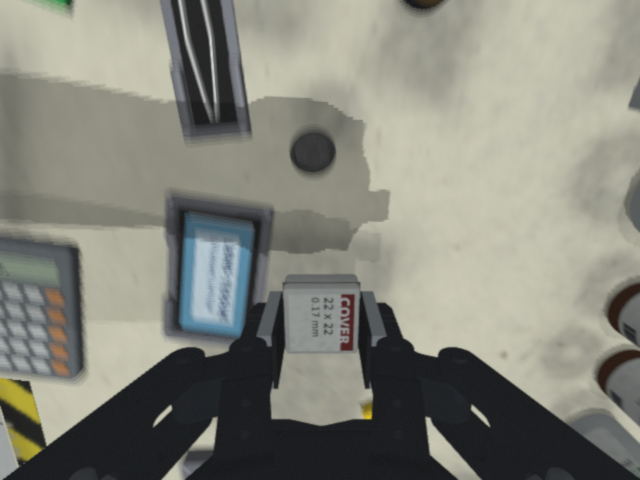

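Box held squarely at (322,315). Continuing to the slip holder.

Request:
jog_arm(
  deltas=[
    {"x": -14, "y": 45, "z": 0, "twist": 0, "fingers": 0.2},
    {"x": -28, "y": 90, "z": 0, "twist": 0, "fingers": 0.2},
    {"x": -42, "y": 135, "z": 0, "twist": 0, "fingers": 0.2},
    {"x": -55, "y": 180, "z": 0, "twist": 0, "fingers": 0.2},
    {"x": -68, "y": 225, "z": 0, "twist": 0, "fingers": 0.2},
    {"x": -82, "y": 270, "z": 0, "twist": 0, "fingers": 0.2},
    {"x": -95, "y": 315, "z": 0, "twist": 0, "fingers": 0.2},
    {"x": -108, "y": 364, "z": 0, "twist": 0, "fingers": 0.2},
    {"x": -108, "y": 364, "z": 0, "twist": 0, "fingers": 0.2},
    {"x": -108, "y": 364, "z": 0, "twist": 0, "fingers": 0.2},
  ],
)

```text
time: 18.35
ee_pos: [0.4174, 0.3413, 0.1316]
tcp_rot: [96.8, 89.5, 8.7]
wrist_force: [-0.1, -1.5, 0.4]
opening: 0.0313
```

```bash
python3 snap.py w19
```

```text
18.35 [417.4 341.3 131.6] yaw 1.94 tilt [ 0.0079  0.0012 -1.    ] [ 39.4   2.2  -2.4  85.   -0.2 127.5] 0.031332817739901576
```

View pics/w19.png

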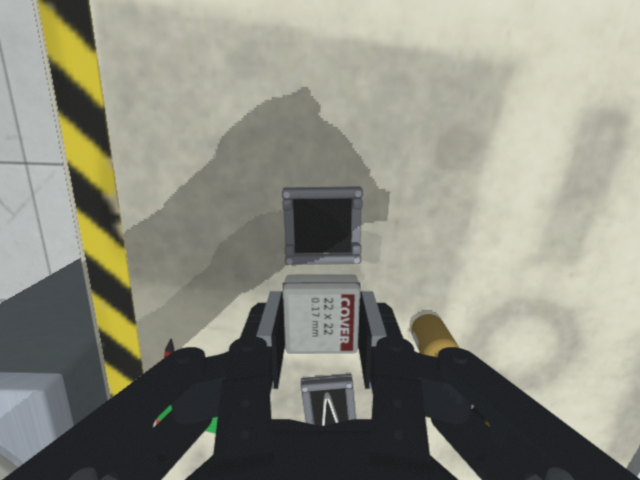

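```bash
python3 - <<'E'
from wm import *
wm("w19","slipH",[(282,187),(363,187),(360,265),(285,265)],.012)
wm("w19","recessfloor-ish",[(293,198),(353,197),(351,256),(295,256)],.012)
o=bot.get_obs();print(o["ee_pos"]*1000)
E
```

```text
slipH c [419.  340.3  12. ] edges [(63.3, 1.8), (65.8, -88.2), (62.9, -178.3), (65.7, 92.2)]
recessfloor-ish c [419.4 340.2  12. ] edges [(47.3, 2.8), (49.8, -88.4), (46.6, -178.3), (48.9, 92.5)]
[417.8178158  340.39439358 131.58500177]
```

```bash
python3 - <<'E'
from wm import *
wm("w19","box",[(284,286),(359,286),(357,353),(286,353)],.1316+.0258)
crop("w19",250,170,390,370,3)
E
```

```text
box c [416.7 342.1 157.4] edges [(30.4, 1.7), (32.0, -87.7), (30.8, -178.4), (32.0, 91.6)]
```

View pics/w19c.png

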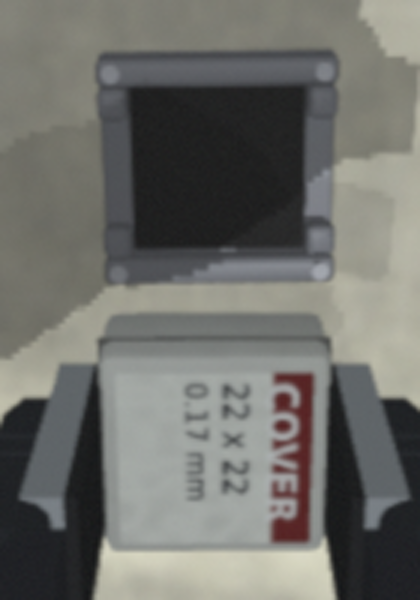

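Request:
jog_arm(
  deltas=[
    {"x": 2, "y": -2, "z": -45, "twist": -0.2, "fingers": 0.2},
    {"x": 2, "y": -2, "z": -85, "twist": -0.2, "fingers": 0.2},
    {"x": 2, "y": -2, "z": -110, "twist": -0.2, "fingers": 0.2},
    {"x": 2, "y": -2, "z": -122, "twist": -0.2, "fingers": 0.2},
    {"x": 2, "y": -2, "z": -130, "twist": -0.2, "fingers": 0.2},
    {"x": 2, "y": -2, "z": -135, "twist": -0.2, "fingers": 0.2},
    {"x": 2, "y": -2, "z": -136, "twist": -0.2, "fingers": 0.2},
    {"x": 2, "y": -2, "z": -136, "twist": -0.2, "fingers": 0.2},
  ],
)

```text
time: 19.2
ee_pos: [0.4203, 0.3387, -0.0034]
tcp_rot: [101.0, 89.5, 12.6]
wrist_force: [0.2, 0.1, -0.3]
opening: 0.031
```

```bash
python3 sc.py s20 160 260 270 350 7
```

```text
(no output)
```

View pics/s20c.png

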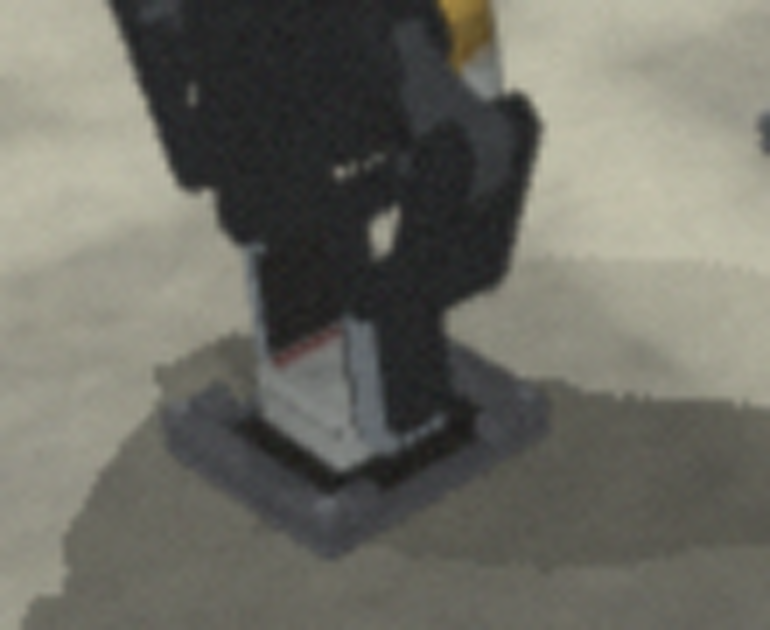

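Request:
jog_arm(
  deltas=[
    {"x": -0.5, "y": 0, "z": -2, "twist": 0, "fingers": 0.2},
    {"x": -0.5, "y": 0, "z": -2, "twist": 0, "fingers": 0.2},
    {"x": -0.5, "y": 0, "z": -2, "twist": 0, "fingers": 0.45},
    {"x": -0.5, "y": 0, "z": -2, "twist": 0, "fingers": 0.5},
    {"x": -0.5, "y": 0, "z": -1, "twist": 0, "fingers": 0.5},
    {"x": 0, "y": 0, "z": 40, "twist": 0, "fingers": 0.5},
    {"x": 0, "y": 0, "z": 85, "twist": 0, "fingers": 0.5},
    {"x": 0, "y": 0, "z": 130, "twist": 0, "fingers": 0.5},
    {"x": 0, "y": 0, "z": 150, "twist": 0, "fingers": 0.6},
    {"x": 0, "y": 0, "z": 150, "twist": 0, "fingers": 0.65},
  ],
)

```text
time: 20.25
ee_pos: [0.4216, 0.3398, 0.1505]
tcp_rot: [111.0, 89.1, 22.7]
wrist_force: [0.3, 0.1, 0.4]
opening: 0.0561
```

```bash
python3 snap.py w21;python3 sc.py s21 160 260 270 350 7
```

```text
20.25 [421.6 339.8 150.5] yaw 1.64 tilt [ 0.0138  0.0058 -0.9999] [ 39.    2.1  -0.4  86.7  -0.2 127.4] 0.05605401527107508
```

View pics/w21.png

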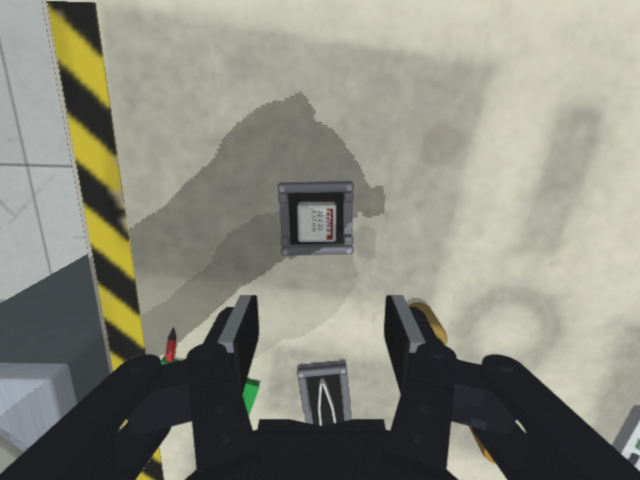

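View pics/s21c.png

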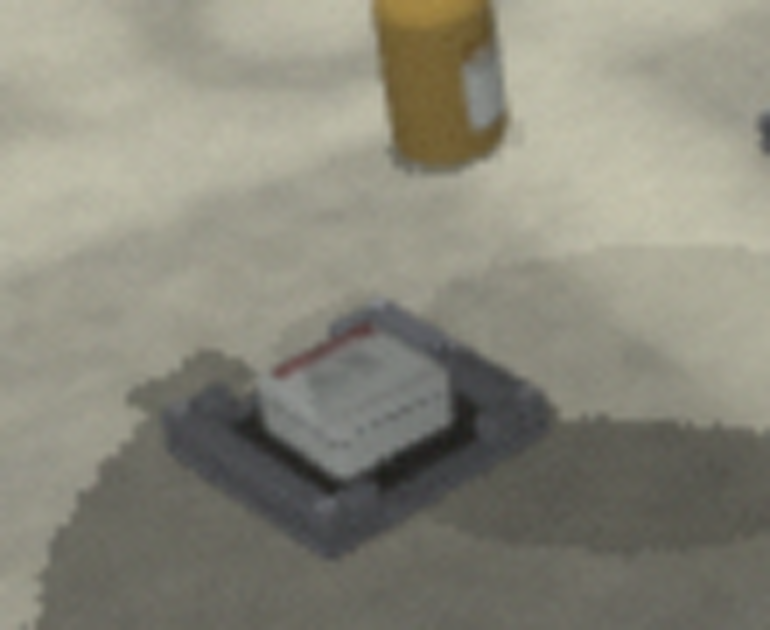

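Slip box sits flat in its holder. Next, the objective case.

Request:
jog_arm(
  deltas=[
    {"x": 170, "y": -200, "z": 0, "twist": 0, "fingers": 0.8},
    {"x": 170, "y": -200, "z": 0, "twist": 0, "fingers": 0.8},
    {"x": 170, "y": -200, "z": 0, "twist": 0, "fingers": 0.8},
    {"x": 170, "y": -200, "z": 0, "twist": 0, "fingers": 0.8},
    {"x": 170, "y": -200, "z": 0, "twist": 0, "fingers": 0.8},
    {"x": 170, "y": -200, "z": 0, "twist": 0, "fingers": 0.8},
    {"x": 170, "y": -200, "z": 0, "twist": 0, "fingers": 0.8},
    {"x": 170, "y": -200, "z": 0, "twist": 0, "fingers": 0.8},
  ],
)

```text
time: 21.15
ee_pos: [0.5895, 0.1391, 0.1451]
tcp_rot: [104.5, 89.6, 16.1]
wrist_force: [-0.3, -0.7, 0.4]
opening: 0.0684
```

```bash
python3 snap.py w22
```

```text
21.15 [589.5 139.1 145.1] yaw 1.64 tilt [ 0.0071  0.0021 -1.    ] [ 13.3  11.3   9.1  87.4   0.  101.6] 0.06840317360635845
```

View pics/w22.png

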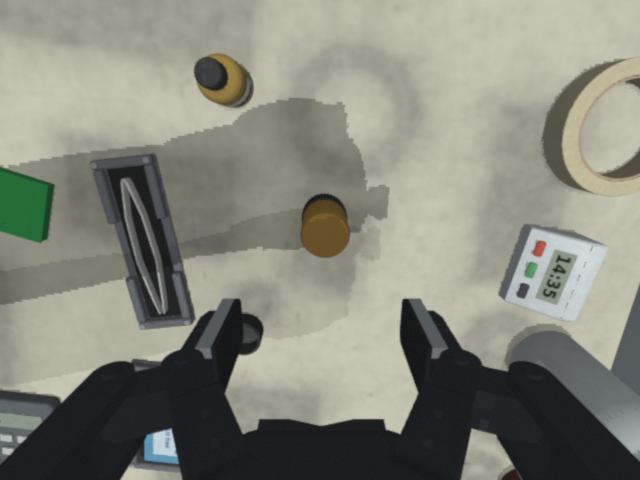

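Plain amber case top is at (325,231); the oil bottle at (222,80) is separate.

```bash
python3 - <<'E'
from wm import *
wm("w22","case",[(300.5,231),(349.5,231)],.063)
E
```

```text
case c [592.2 146.5  63. ] edges [(34.4, 1.5), (34.4, -178.5)]
```

```bash
python3 - <<'E'
from wm import *
crop("w22",280,180,370,270,6)
for z,p in ((.063,(325,234)),(0.0,(324,212))): wm("w22","c",[p],z)
d=viewer.camera("top");cv2.imwrite("pics/t22.png",d["image"][:,:,::-1]);crop("t22",215,140,285,200,8)
E
```

```text
c c [592.2 144.3  63. ] edges [(0.0, 0.0)]
c c [592.5 144.7   0. ] edges [(0.0, 0.0)]
```

View pics/w22c.png

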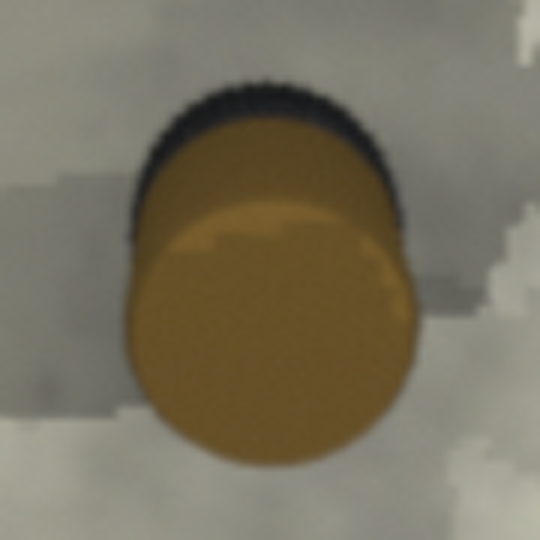

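View pics/t22c.png

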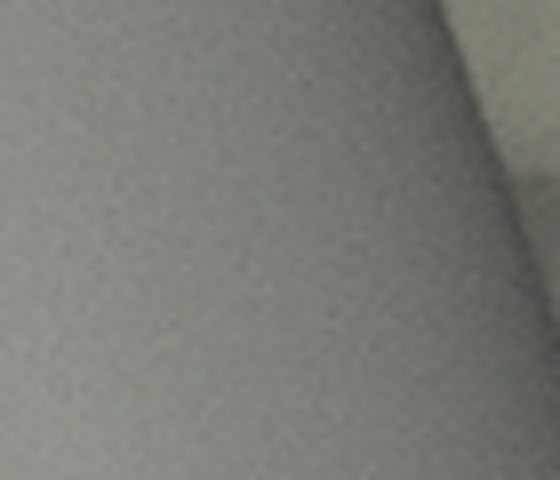

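Request:
jog_arm(
  deltas=[
    {"x": 2.5, "y": 2.4, "z": -40, "twist": 0, "fingers": 0.8},
    {"x": 2.5, "y": 2.4, "z": -75, "twist": 0, "fingers": 0.8},
    {"x": 2.5, "y": 2.4, "z": -100, "twist": 0, "fingers": 0.8},
    {"x": 2.5, "y": 2.4, "z": -115, "twist": 0, "fingers": 0.8},
    {"x": 2.5, "y": 2.4, "z": -125, "twist": 0, "fingers": 0.8},
    {"x": 2.5, "y": 2.4, "z": -130, "twist": 0, "fingers": 0.8},
    {"x": 2.5, "y": 2.4, "z": -130, "twist": 0, "fingers": 0.8},
  ],
)

```text
time: 21.95
ee_pos: [0.5921, 0.1427, 0.0164]
tcp_rot: [103.6, 89.5, 15.3]
wrist_force: [-0.0, -0.4, 0.4]
opening: 0.0681
```

```bash
python3 snap.py w23;python3 sc.py s23 190 170 310 270 6
```

```text
21.95 [592.1 142.7  16.4] yaw 1.75 tilt [ 0.009   0.0025 -1.    ] [ 13.5  13.3  -2.9  73.3   0.  101.8] 0.06805380022066396
```

View pics/s23c.png

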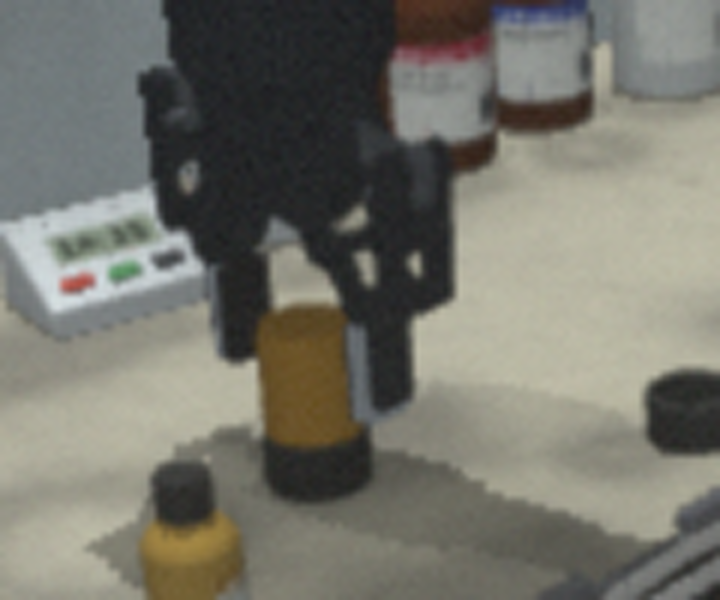

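View pics/w23.png

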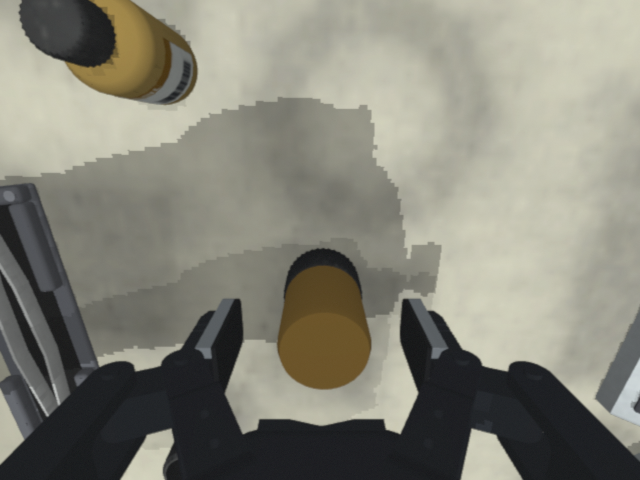

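Request:
jog_arm(
  deltas=[
    {"x": 0, "y": 0, "z": -3, "twist": 0, "fingers": 0.6},
    {"x": 0, "y": 0, "z": -3, "twist": 0, "fingers": 0.5},
    {"x": 0, "y": 0, "z": -3, "twist": 0, "fingers": 0.4},
    {"x": 0, "y": 0, "z": -3, "twist": 0, "fingers": 0.3},
    {"x": 0, "y": 0, "z": -3, "twist": 0, "fingers": 0.25},
    {"x": 0, "y": 0, "z": -3, "twist": 0, "fingers": 0.25},
  ],
  grip_force=35,
)

```text
time: 22.65
ee_pos: [0.5928, 0.1426, 0.0147]
tcp_rot: [103.0, 89.4, 14.7]
wrist_force: [-1.3, -0.9, 5.4]
opening: 0.0346
```

Request:
jog_arm(
  deltas=[
    {"x": 0, "y": 0, "z": 10, "twist": 0, "fingers": 0.25},
    {"x": 0, "y": 0, "z": 45, "twist": 0, "fingers": 0.25},
    {"x": 0, "y": 0, "z": 80, "twist": 0, "fingers": 0.25},
    {"x": -10, "y": -30, "z": 90, "twist": 0, "fingers": 0.25},
    {"x": -25, "y": -70, "z": 90, "twist": 0, "fingers": 0.25},
    {"x": -39, "y": -115, "z": 90, "twist": 0, "fingers": 0.25},
    {"x": -54, "y": -160, "z": 90, "twist": 0, "fingers": 0.25},
    {"x": -69, "y": -205, "z": 90, "twist": 0, "fingers": 0.25},
    {"x": -84, "y": -250, "z": 90, "twist": 0, "fingers": 0.25},
    {"x": -99, "y": -295, "z": 90, "twist": 0, "fingers": 0.25},
  ],
)

```text
time: 23.65
ee_pos: [0.4929, -0.154, 0.1052]
tcp_rot: [101.6, 89.3, 13.3]
wrist_force: [0.4, 0.2, -0.9]
opening: 0.0344
```

Request:
jog_arm(
  deltas=[
    {"x": -15, "y": -40, "z": 0, "twist": 0, "fingers": 0.25},
    {"x": -28, "y": -80, "z": 0, "twist": 0, "fingers": 0.25},
    {"x": -42, "y": -120, "z": 0, "twist": 0, "fingers": 0.25},
    {"x": -56, "y": -160, "z": 0, "twist": 0, "fingers": 0.25},
    {"x": -56, "y": -164, "z": 0, "twist": 0, "fingers": 0.25},
    {"x": -56, "y": -164, "z": 0, "twist": 0, "fingers": 0.25},
    {"x": -56, "y": -164, "z": 0, "twist": 0, "fingers": 0.25},
  ],
)

```text
time: 24.35
ee_pos: [0.4371, -0.3174, 0.1053]
tcp_rot: [103.7, 89.3, 15.5]
wrist_force: [-0.1, 0.6, -0.0]
opening: 0.0351
```

```bash
python3 snap.py w25;python3 sc.py s25 360 130 480 230 6
```

```text
24.35 [ 437.1 -317.4  105.3] yaw 1.76 tilt [ 0.0112  0.0031 -0.9999] [-36.3   2.4  -5.   82.1   0.5  52. ] 0.035080112125440134
```

View pics/w25.png

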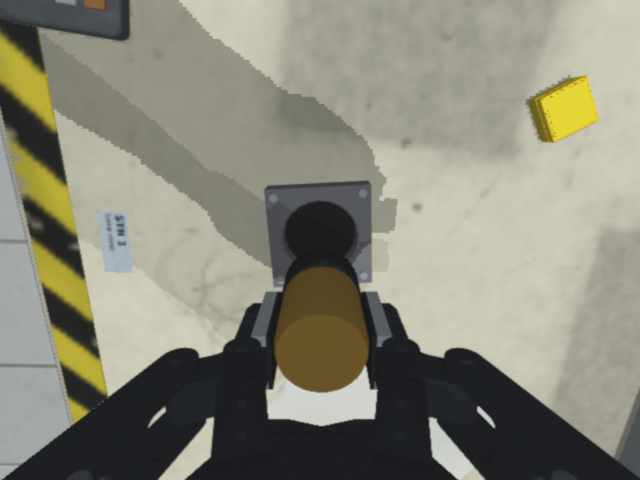

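View pics/s25c.png

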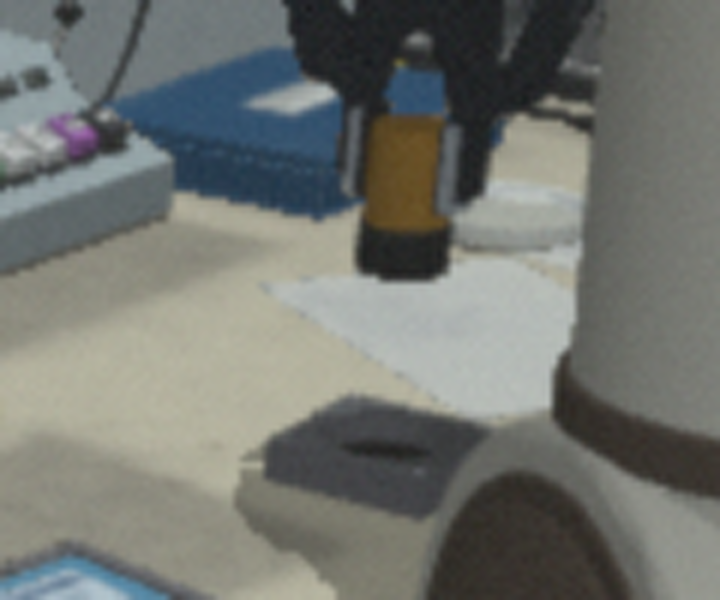

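Well rim is centred near (321,232), the held case top at (322,352).

```bash
python3 - <<'E'
from wm import *
wm("w25","well",[(285,232),(357,232)],.018)
wm("w25","block3",[(265,186),(371,181),(369,281)],.018)
wm("w25","disc",[(275,353),(370,353)],.1536)
crop("w25",250,170,390,290,5)
E
```

```text
well c [ 437.4 -312.3   18. ] edges [(51.7, 1.5), (51.7, -178.5)]
block3 c [ 447.7 -301.6   18. ] edges [(73.0, 4.3), (75.3, -86.9), (103.7, 137.8)]
disc c [ 436.4 -316.3  153.6] edges [(34.2, 1.2), (34.2, -178.8)]
```

View pics/w25c.png

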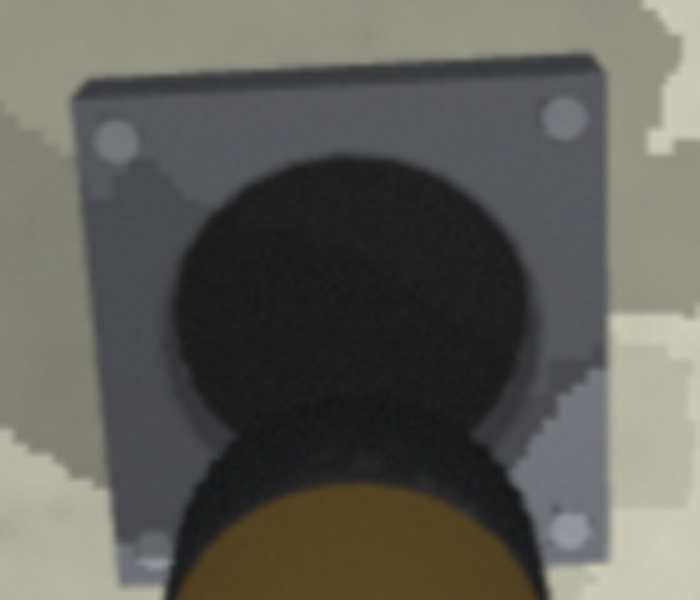

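```bash
python3 - <<'E'
from wm import *
p=np.array([(74,95),(605,70),(610,562),(118,585)])/5+[250,170]
wm("w25","block",p,.018)
wm("w25","well",[(283.6,235),(358,235)],.018)
E
```

```text
block c [ 437.1 -316.7   18. ] edges [(73.3, 4.3), (74.5, -85.2), (74.3, -175.6), (74.5, 94.0)]
well c [ 437.3 -314.5   18. ] edges [(53.6, 1.5), (53.6, -178.5)]
```

Request:
jog_arm(
  deltas=[
    {"x": 0.5, "y": 0, "z": -30, "twist": 0, "fingers": 0.25},
    {"x": 0.5, "y": 0, "z": -55, "twist": 0, "fingers": 0.25},
    {"x": 0.5, "y": 0, "z": -68, "twist": 0, "fingers": 0.25},
    {"x": 0.5, "y": 0, "z": -76, "twist": 0, "fingers": 0.25},
    {"x": 0.5, "y": 0, "z": -82, "twist": 0, "fingers": 0.25},
    {"x": 0.5, "y": 0, "z": -85, "twist": 0, "fingers": 0.25},
    {"x": 0.5, "y": 0, "z": -85, "twist": 0, "fingers": 0.25},
  ],
)

```text
time: 25.15
ee_pos: [0.4381, -0.317, 0.0207]
tcp_rot: [100.7, 89.3, 12.5]
wrist_force: [0.8, 0.1, -1.1]
opening: 0.0347
```

```bash
python3 sc.py s26 360 130 480 230 6; python3 snap.py w26
```

```text
25.2 [ 438.2 -317.1   20.9] yaw 1.83 tilt [ 0.012   0.0025 -0.9999] [-36.2   4.1 -12.7  72.7   0.5  52. ] 0.03478164686664938
```

View pics/s26c.png

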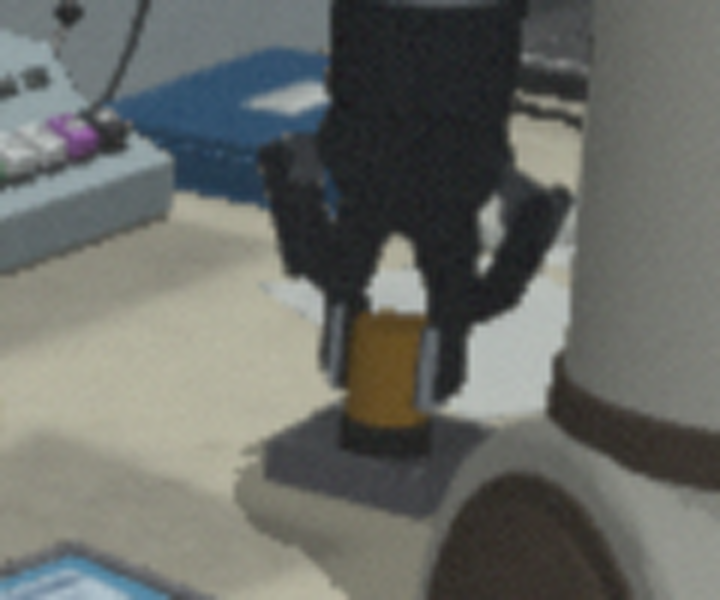

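View pics/w26.png

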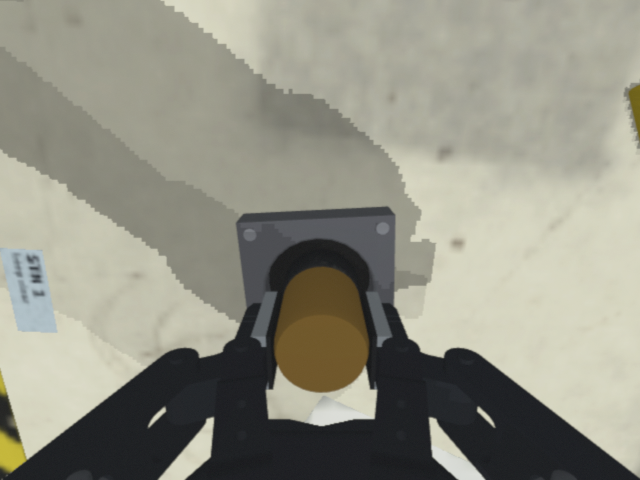

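Request:
jog_arm(
  deltas=[
    {"x": 0, "y": 0, "z": -1, "twist": 0, "fingers": 0.25},
    {"x": 0, "y": 0, "z": -2, "twist": 0, "fingers": 0.25},
    {"x": 0, "y": 0, "z": -2.3, "twist": 0, "fingers": 0.25},
    {"x": 0, "y": 0, "z": -2.3, "twist": 0, "fingers": 0.25},
  ],
)

```text
time: 25.65
ee_pos: [0.4382, -0.3173, 0.0188]
tcp_rot: [98.4, 89.3, 10.2]
wrist_force: [-0.0, 0.3, -1.1]
opening: 0.0352
```

Request:
jog_arm(
  deltas=[
    {"x": 0, "y": 0, "z": -1, "twist": 0, "fingers": 0.25},
    {"x": 0, "y": 0, "z": -1, "twist": 0, "fingers": 0.25},
    {"x": 0, "y": 0, "z": -1, "twist": 0, "fingers": 0.45},
    {"x": 0, "y": 0, "z": -1, "twist": 0, "fingers": 0.6},
    {"x": 0, "y": 0, "z": -1, "twist": 0, "fingers": 0.75},
    {"x": 0, "y": 0, "z": 0, "twist": 0, "fingers": 0.8},
    {"x": 0, "y": 0, "z": 30, "twist": 0, "fingers": 0.8},
    {"x": 0, "y": 0, "z": 75, "twist": 0, "fingers": 0.8},
    {"x": 0, "y": 0, "z": 120, "twist": 0, "fingers": 0.8},
    {"x": 0, "y": 0, "z": 140, "twist": 0, "fingers": 0.8},
  ],
)

```text
time: 26.65
ee_pos: [0.4391, -0.3179, 0.1633]
tcp_rot: [85.6, 89.1, -2.5]
wrist_force: [0.1, 0.2, -0.2]
opening: 0.0682
```

```bash
python3 sc.py s27 360 130 480 230 6; python3 snap.py w27; python3 -c "
from wm import *
d=viewer.camera('top');cv2.imwrite('pics/t27.png',d['image'][:,:,::-1])"
```

```text
26.7 [ 439.6 -318.3  165.1] yaw 1.83 tilt [ 0.0182 -0.0022 -0.9998] [-36.2   2.2   1.4  88.2   0.5  52. ] 0.06804491386814748
```

View pics/s27c.png

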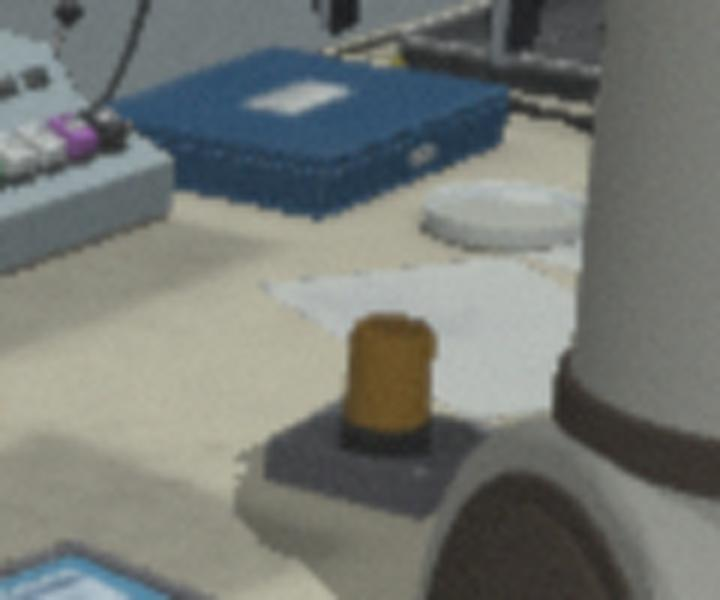

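View pics/w27.png

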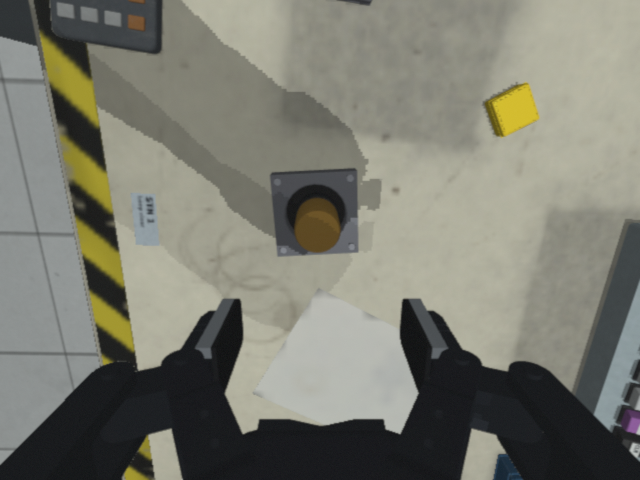

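View pics/t27.png

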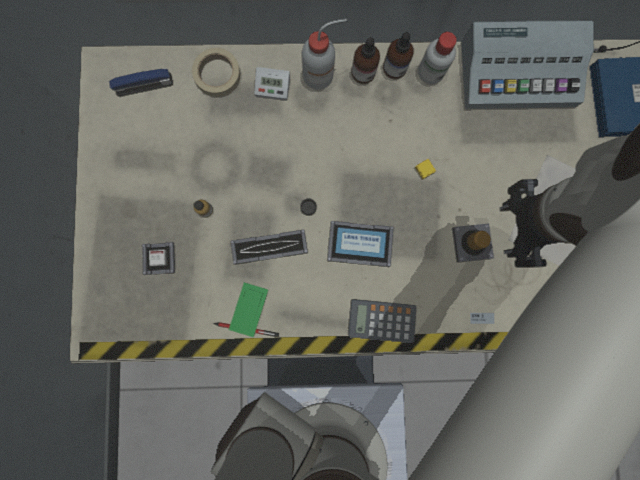

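```bash
python3 - <<'E'
from wm import *
d=viewer.camera("scene");f,cx,cy=K(d)
for z in (.018,.067): 
  q=d["world_to_cam"]@[.437,-.3165,z,1];print(cx+f*q[0]/q[2],cy+f*q[1]/q[2])
crop("s27",400,175,450,215,14)
a=np.load("pics/w27.npz");
for p in [(318,226)]: wm("w27","disc",[p],.067)
wm("w27","block",[(271,174),(357,169),(359,251),(277,257)],.018)
crop("t27",430,210,510,280,9)
E
cp pics/s27c.png pics/s27d.png; python3 -c "
import sys;sys.path.insert(0,'.')
from wm import *
crop('w27',260,160,370,265,6)"
```

```text
423.62883522676606 202.18512201603068
425.2716926566799 183.94127524197376
disc c [ 438.4 -312.4   67. ] edges [(0.0, 0.0)]
block c [ 437.4 -316.1   18. ] edges [(73.0, 5.0), (74.2, -85.0), (75.1, -174.1), (75.4, 93.4)]
```

View pics/s27d.png

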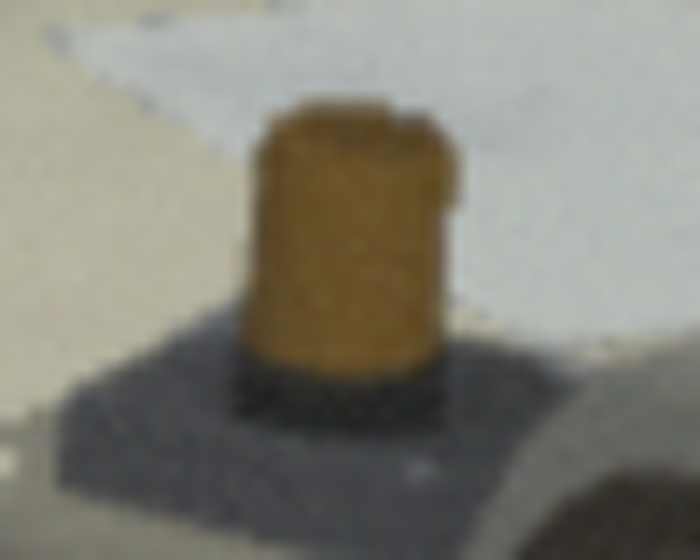

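View pics/w27c.png

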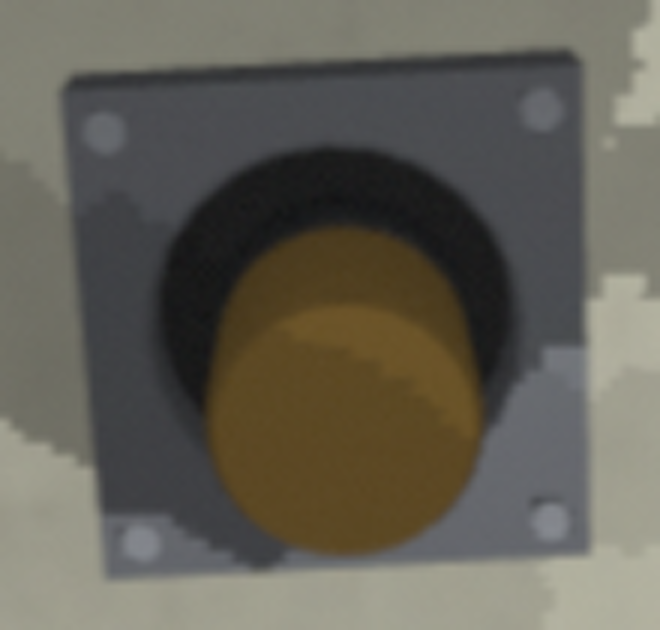

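View pics/t27c.png

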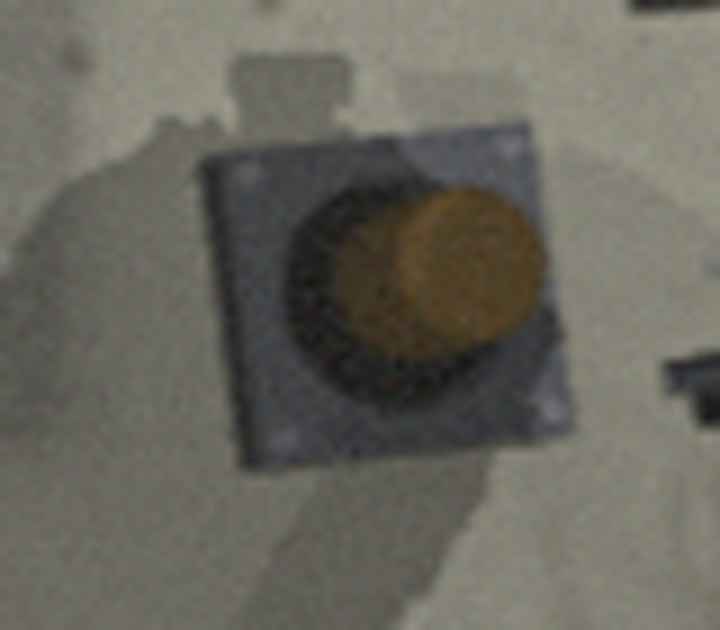

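Case top projects at scene row 184, where an upright case on the well floor (top at z = 67 mm) should be. The oil bottle (202,207), dust cap (308,207) and yellow box (426,169) have not moved in the top view.

Request:
jog_arm(
  deltas=[
    {"x": 0, "y": 0, "z": 10, "twist": 0, "fingers": 0.8},
    {"x": 0, "y": 0, "z": 10, "twist": 0, "fingers": 0.8},
    {"x": 0, "y": 0, "z": 10, "twist": 0, "fingers": 0.8},
    {"x": 0, "y": 0, "z": 10, "twist": 0, "fingers": 0.8},
  ],
)

```text
time: 27.25
ee_pos: [0.4381, -0.3172, 0.168]
tcp_rot: [100.9, 89.3, 12.7]
wrist_force: [-1.1, -0.3, -0.1]
opening: 0.0682
```

```bash
python3 -c "
from wm import *
d=viewer.camera('top');cv2.imwrite('pics/t28.png',d['image'][:,:,::-1]);crop('t28',125,200,405,280,2.8)"
```

```text
(no output)
```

View pics/t28c.png

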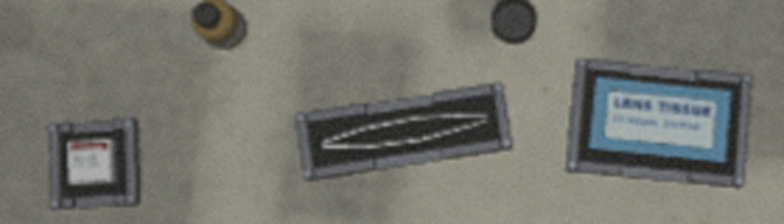

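All three flat items lie inside their recesses, clear of the walls.

```bash
python3 -c "
from workcell import ticket
print(ticket.job_done())"
```

```text
the job is handed in; nothing more can be done
None
```

The microscope kit is put away and the job is handed in, at about 27 s of robot time. I placed the forceps, lens tissue, white slip box and amber objective case, in that order, each into its matching holder.

**Last checks:**
- **Flat items:** the final top view shows the forceps, tissue and slip box inside their recesses and clear of the walls. I checked that they lie flat only by eye, in the scene and wrist views after each release.
- **Objective case:** it stands upright in the well. Its top appears in the scene view where a case seated on the well floor should be.
- **Left alone:** the oil bottle, dust cap and yellow box have not moved in the top view, and the gripper is clear of everything.

**What failed or disagreed:**
- **Fingertip position:** the stated 17 mm from the TCP to the fingertips did not hold. The tips stood roughly 14 mm behind it, so my first grip on the forceps closed on air without touching them. I set the grasp heights from the scene view after that.
- **Camera agreement:** wrist and top cameras differed by 1 to 4 mm in y at several points, within the clearances of the recesses and jaws.

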